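# Grade spark plugs from bearings on the tilting sieve

## Robot

A 6-joint arm with a two-finger parallel gripper is mounted at the origin on a cart in front of the work surface, level with it; the furniture and walls round the work are solid. World frame = base frame: x ahead of the robot, y to its left, z up, the work surface at z = 0. Lengths are in m, angles in degrees, forces in N, time in s.
With the tool pointing down it reaches from about 0.275 to 0.775 m from the base axis. Payload 14.6 kg.
Tool frame: the origin (TCP) lies at the very end of the fingers, on their centre line; the grasp point (between the pads) lies 19 mm behind it (manip.grasp_offset is the distance from the TCP to the grasp point, in m); z points along the fingers, y is the line along which they close (so a half turn about z gives the same grasp; the last joint's range is limited). The gripper opens to 85 mm and grips with 20 to 120 N. Pads are 22 mm wide; open, the fingers measure 114 mm over their backs; the gripper's body (76 mm by 85 mm) begins 54 mm behind the grasp point. The pads swing forward as they close: fully open they stand 13 mm farther back than shut.
Start: joints at [-78.57, 15.075, -2.767, 72.158, 0, 81.102], TCP at [0.182, -0.492, 0.231] pointing down, gripper open.
Joint ranges: [-151.79, 151.79], [-50.71, 97.33], [-67.44, 78.34], [-121.81, 120.89], [-77.56, 73.72], [-180, 180]. Speed limits (degrees/s): [108.29, 108.29, 147.25, 159.86, 180, 180].

## Interface

Orientations are given as a 3x3 rotation matrix whose columns are the frame's x, y, z axes.
In Python, from workcell import manip gives the robot as it stands. The module is installed in compiled form; this text tells all that it offers.
- The arm moves only by the tool arm_command, never from a script. Its argument "motion" is a list of rows, each an object of numbers: "dx", "dy", "dz": the shift along the world's x, y, z scaled (see below); "wx", "wy", "wz": the turn, a rotation vector about the world's x, y, z scaled (see below); "claw": the gripper command: -1 is shut, 1 is fully open, values between are in proportion. A call has exactly 8 rows; each row is the pose to reach, as a shift and turn from the pose commanded when the call began, turning the shorter way round; what a row does not reach only later rows make up. The controller multiplies each number of a shift by 30 cm and each number of a turn by 180 degrees. A row lasts 1/10 s, in which the tool goes at most 50 mm and 8.59 degrees, less where a joint would pass 70% of its speed; a pose out of reach is approached as far as the arm can. A call with a number of a shift or a turn outside -1 to 1 is refused whole. A call with a gripper value outside its range is refused whole. The fingers move at their own pace and stop on an object; "force" is the grip in N (left out, the last holds). Time passes only in rows, so rows that repeat a pose let the fingers close, or fill a call up. It gives the time, the measured TCP pose, the force, the opening and the grip force at its end, in the units of the state.
- manip.sense(): the state, without advancing time (a new reading comes with each control period).
- manip.snapshot(name): name is "side" or "top" or "wrist"; returns a dict with "frame" (480x640x3 uint8, red, green, blue), "camera_matrix" (3x3 intrinsics, pixels), "eye" and "orientation" of the camera in the world. Camera axes: x right, y down, z forward; pixel columns grow to the right and rows downward; lengths in m; the calibration is good to about 2 mm. A picture is of the moment at which its call begins. There is no depth.
- manip.hand_in(): hands the job in; it is judged then, once.
The state is a dict: "clock": time; "joint_pos": joint angles; "dq": joint speeds; "tau": joint torques, N m; "tcp_pos": TCP position; "orientation": TCP orientation; "wrist_force": force on the tool from outside, world axes, zero at the start; "torque": the same for the moment, N m; "width": opening from 0.0 (shut) to 1.0 (fully open); "grip_force": force on a finger pad.
Only numpy, scipy, OpenCV 4.12 (cv2) and the standard library are available. Lean on these libraries where they do the work, as an engineer would, in place of code of your own. Each camera call takes 0.05 s, during which the arm holds its last target. There are 200 camera calls.

## Task

Load all the spark plugs and bearings lying on the bench onto the level sieve tray, with the red gate bar left closed across its outlet, then lift the handle so that every plug drops through the slot into the pan while the bearings stay behind the gate, and let the tray down again. Lift the gate bar off its pin, turn it end for end and fit it back on the pin so that the outlet is free, then lift the handle until all the bearings have slid out into the blue bin, and lower the tray. Leave the oil filter and the grease jar where they stand.

Things in the scene. Friction and masses are not known exactly. Their poses are not given: they have to be found in the camera images.
- tray_floor (a point): sieve tray (aluminium channel): point on its floor, mid outlet lip, 95 mm above the bench when level. Tray axes: y up the channel to the handle, x across (away from robot), z out of the floor. Floor 71 mm wide; solid at y = 0-225 (suits bearings) and 305-420 mm (suits plugs); between, an open slot 55 x 80 mm: plugs fall through, bearings ride on its edges.
- tray (a joint): tilt of the tray, rad: 0 level (on its posts, as at the start), grows as the handle end is lifted, stop at 0.75. Hinge axis along the tray's x, 10 mm under tray_floor. About 5 N at the handle lifts it; damped, sinks back slowly when let go. Polished floor: things start to slide at 0.2-0.3 rad; 0.45 empties it.
- tray_handle (a point): red round handle bar of the tray, 13 mm thick, 80 mm long along the tray's x; centre of the bar, at (0, 465, 30) mm from tray_floor, 41 mm beyond the end wall. It turns between the fingers as the tray tilts. Tray walls: sides 71 mm apart for the first 14 mm, then leaning out to 97 mm at the top, 35 mm up, from y = 56 to 423 mm; end wall 34 mm high at y = 422 mm.
- gate_pin (a point): pivot pin, 11 mm thick, tapered tip, at (-68, 35, 8) mm from tray_floor (tray axes); the point is its foot, on the collar that carries the bar; it stands 30 mm above. Rubber pads level with the collar carry the bar's long end: at tray x = +58 (gate closed) and -128 mm (open), each with a yellow stop 28 mm high 4 mm from the bar on the outlet side.
- gate_bar: red gate bar 155 x 28 x 22 mm, white band near the long end, 0.15 kg; origin: centre of its 16 mm through hole, at the underside. x points to the long end 130 mm off (short end 25 mm the other way), z up. Starts on the pin, long end along the tray's +x: closed. Turned (long end along -x): open. Lift it over 35 mm to clear the pin.
- gate_grip (a point): gate bar: centre of the black grip rib on top of the bar (44 mm long along the bar, 16 mm thick across it, 24 mm high), 52.5 mm from the hole towards the long end, 34 mm above the underside; axes as gate_bar. The place to grip, across the 16 mm.
- gate_long_end (a point): gate bar: middle of the end face of the long end.
- plug_pan (a point): steel pan fixed under the tray's slot, for the plugs: the point is the middle of its floor, 9 mm above the bench. 150 mm wide (x), 330 mm long (y), walls 65 mm high.
- bin_floor (a point): blue bin fixed below the outlet lip, for the bearings: the point is the middle of its floor, 4 mm above the bench. Inside 128 mm (x) by 167 mm (y); wall under the lip 55 mm high, side walls 80 mm, far wall 105 mm. Its centre is 100 mm beyond the lip.
- plug_a_mid (a point): spark plug, 53 mm long, 21 mm thick at its steel hexagon, white ceramic and thinner threaded end; lies on its side. The point is its centre, 10.5 mm above what it lies on; its axis is the y axis, the 16 mm long hexagon lies at y = +10 to +26 mm (21 mm across, the place to grip). 50 g. May be absent (None).
- plug_a: the same spark plug as plug_a_mid, as a body (origin on its underside).
- plug_b_mid (a point): spark plug, 53 mm long, 21 mm thick at its steel hexagon, white ceramic and thinner threaded end; lies on its side. The point is its centre, 10.5 mm above what it lies on; its axis is the y axis, the 16 mm long hexagon lies at y = +10 to +26 mm (21 mm across, the place to grip). 50 g. May be absent (None).
- plug_b: the same spark plug as plug_b_mid, as a body (origin on its underside).
- bearing_a_mid (a point): steel roller bearing, a disc 68 mm across and 20 mm thick, lying flat; the point is its centre, 10 mm above what it lies on; z is its axis. Gripped across its 68 mm diameter. 0.25 kg. Its bore counts as filled. May be absent (None).
- bearing_a: the same bearing as bearing_a_mid, as a body (origin on its underside).
- bearing_b_mid (a point): steel roller bearing, a disc 68 mm across and 20 mm thick, lying flat; the point is its centre, 10 mm above what it lies on; z is its axis. Gripped across its 68 mm diameter. 0.25 kg. Its bore counts as filled. May be absent (None).
- bearing_b: the same bearing as bearing_b_mid, as a body (origin on its underside).
- oil_filter: black oil filter, 68 mm thick, 90 mm high, a bystander: leave it where it stands.
- grease_jar: grease jar with a green lid, 70 mm thick, 71 mm high, a bystander: leave it where it stands.
Things that resemble listed ones, but are neither listed nor needed, are in the scene too. Several things have the shape of the gate_bar; the one meant has the colours described above.

How it is judged:
By the outcome, as a careful person would: the job done as asked, in the order asked, and still so for the second after the job is handed in, with the robot touching nothing.
Of plug_a, plug_b only 1 to 2 are there at a start; the rules pass over those that are not, and their reading is None.
Of bearing_a, bearing_b only 1 to 2 are there at a start; the rules pass over those that are not, and their reading is None.
At some moment in a run one of bearing_a, bearing_b may be knocked a few centimetres aside while the robot is not near it.
Once in a run the grip may slacken for a moment while it holds something.
It also fails if it takes over 210 s, if anything falls off the work surface, if the arm or the gripper's body presses on something with over 40 N, if the wrist force passes 120 N, or if a joint passes its speed limit or range.

## Working session

There is one attempt and no reset: what is moved stays moved. The work goes in short steps, Python scripts to look and compute and a tool call to move; the robot and the scene stay as the last step left them, time stands still between calls to the robot, and variables do not carry over. Pictures are saved under pics/ and viewed, at most 14 in all, crops included, and the job is handed in when it is done.

Besides the shell and the picture viewer there is one more tool, called as name([rows], argument=value, ...), one row to a line, values as JSON. arm_command: Moves the arm, as the interface text tells. Shifts and turns lie within -1 to 1; 1 stands for 30 cm of shift or 180 degrees of turn. Its arguments: {"type":"object","properties":{"motion":{"type":"array"},"force":{"type":"number"}},"required":["motion"]}

```bash
mkdir -p pics
cat > h.py <<'E'
import numpy as np, cv2
from workcell import manip
def snap(n,f=None):
    s=manip.snapshot(n)
    if f: cv2.imwrite('pics/'+f,s['frame'][:,:,::-1])
    return s
def ray(s,u,v,z):
    K=np.array(s['camera_matrix']);R=np.array(s['orientation']);e=np.array(s['eye'])
    d=R@np.linalg.solve(K,[u,v,1.]);return e+d*(z-e[2])/d[2]
def proj(s,p):
    K=np.array(s['camera_matrix']);R=np.array(s['orientation']);e=np.array(s['eye'])
    c=K@(R.T@(np.array(p)-e));return c[:2]/c[2]
E
python3 - <<'E'
from h import *
np.set_printoptions(precision=3,suppress=True)
for n in ['top','side','wrist']:
    s=snap(n,n+'0.png'); print(n,s['eye'],np.array(s['orientation']).tolist(),np.array(s['camera_matrix']).tolist())
    np.save(n+'0.npy',s,allow_pickle=True)
print(manip.sense())
E
```

```text
top [0.42  0.001 1.165] [[0.010896668640040519, -0.9952837229771542, 0.09639280776740831], [-0.9998569187828462, -0.009597687211113317, 0.013929334595391928], [-0.0129384919763436, -0.09653079911061035, -0.9952458993879074]] [[470.58497955290255, 0.0, 319.28470050857356], [0.0, 470.58497955290255, 238.62699985664312], [0.0, 0.0, 1.0]]
side [ 0.498 -1.263  0.6  ] [[0.9999082773406953, -0.008869233957215686, 0.010235897350748126], [-0.012691371498046817, -0.3496793389729111, 0.9367834803117351], [-0.0047292700347353256, -0.9368274636156222, -0.3497598281970907]] [[556.0094816561226, 0.0, 313.63095239474814], [0.0, 556.0094816561226, 245.53807093792196], [0.0, 0.0, 1.0]]
wrist [ 0.253 -0.466  0.375] [[0.3474647620294191, -0.895889224868429, -0.2768586930412058], [-0.937692895900507, -0.33213844650037605, -0.10205922463960723], [-0.0005216565537799901, 0.295070413835346, -0.9554753679470118]] [[356.59325839227563, 0.0, 318.319216771362], [0.0, 356.59325839227563, 233.6970129167242], [0.0, 0.0, 1.0]]
{'clock': 0.15, 'joint_pos': array([-78.569,  15.095,  -2.793,  72.157,  -0.   ,  81.101]), 'dq': array([ 0.023, -0.092,  0.17 , -0.106, -0.075,  0.042]), 'tau': array([  0.002, -63.783,  38.465,   0.011,  -0.   ,  -0.   ]), 'tcp_pos': array([ 0.182, -0.492,  0.231]), 'orientation': array([[ 0.938,  0.347, -0.   ],
       [ 0.347, -0.938,  0.001],
       [ 0.   , -0.001, -1.   ]]), 'wrist_force': array([-0.352,  0.557, -0.163]), 'torque': array([ 0.017, -0.036, -0.073]), 'grip_force': 0.0, 'width': 0.9976376094405071}
```

View pics/top0.png

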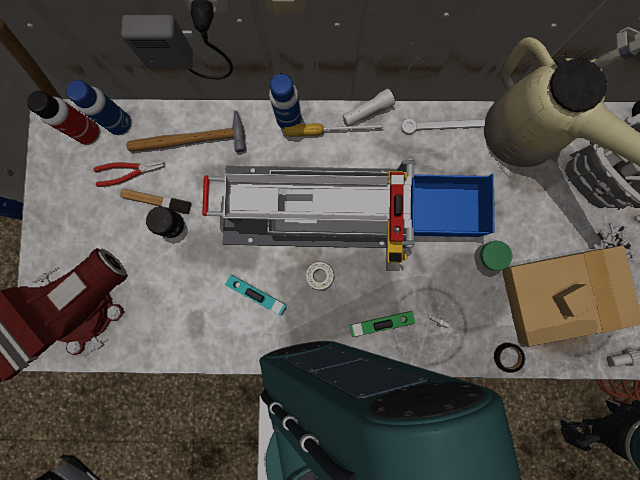

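View pics/side0.png

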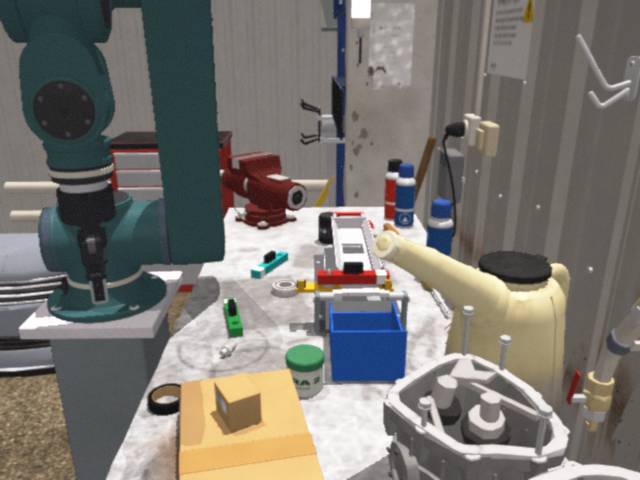

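The top view shows the tray with its handle at (208,196), the gate bar at (397,200) and the blue bin at (452,205). There is a bearing at (320,276) and a plug at (437,321). Possible mix-ups are the dark ring (510,357), the silver part (620,357), and the teal and green bars (256,295) and (382,323) for the gate bar. I'll check them in one close crop.

Run:
```python
from h import *
t=cv2.imread('pics/top0.png')
a=cv2.resize(t[255:375,290:540],None,fx=3,fy=3,interpolation=cv2.INTER_CUBIC)
b=cv2.resize(t[335:375,595:640],(225,200))
c=a.copy(); c[:200,-225:]=b
d=cv2.resize(t[150:250,190:420],None,fx=3.2,fy=2.4)[:,:750]
cv2.imwrite('pics/c0.png',np.vstack([c,d]))
s=np.load('top0.npy',allow_pickle=True).item()
for n,u,v,z in [('bearing',320,276,.02),('plug',437,321,.0105),('ring',510,357,.01),('handle',208,196,.125),('silver',620,357,.01),('gateL',397,175,.137),('grip',398,206,.15),('jar',494,256,.071),('filter',165,222,.09)]:
    print(n,ray(s,u,v,z).round(3))
```

```text
Traceback (most recent call last):
ValueError: all the input array dimensions except for the concatenation axis must match exactly, but along dimension 1, the array at index 0 has size 750 and the array at index 1 has size 736
```

Run:
```python
from h import *
t=cv2.imread('pics/top0.png')
a=cv2.resize(t[255:375,290:540],None,fx=3,fy=3,interpolation=cv2.INTER_CUBIC)
b=cv2.resize(t[335:375,595:640],(225,200))
c=a.copy(); c[:200,-225:]=b
d=cv2.resize(t[150:250,190:420],(750,240))
cv2.imwrite('pics/c0.png',np.vstack([c,d]))
s=np.load('top0.npy',allow_pickle=True).item()
for n,u,v,z in [('bearing',320,276,.02),('plug',437,321,.0105),('ring',510,357,.01),('handle',208,196,.125),('silver',620,357,.01),('gateL',397,175,.137),('grip',398,206,.15),('jar',494,256,.071),('filter',165,222,.09)]:
    print(n,ray(s,u,v,z).round(3))
```

```text
bearing [0.44  0.014 0.02 ]
plug [ 0.335 -0.27   0.01 ]
ring [ 0.251 -0.443  0.01 ]
handle [0.615 0.267 0.125]
silver [ 0.255 -0.704  0.01 ]
gateL [ 0.663 -0.156  0.137]
grip [ 0.591 -0.155  0.15 ]
jar [ 0.489 -0.389  0.071]
filter [0.559 0.374 0.09 ]
```

View pics/c0.png

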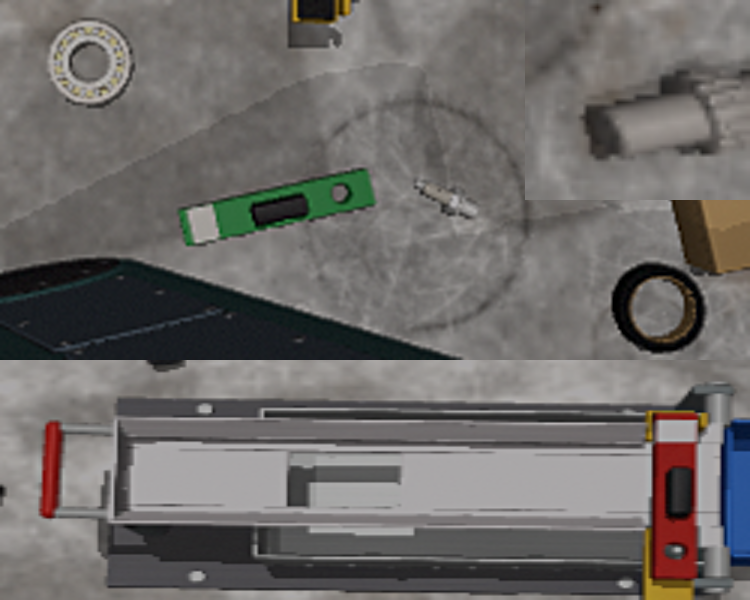

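The choice is clear: one bearing (crop (90,62)), one plug (crop (447,199)) and the red gate bar with the white band. The dark ring is a tape roll, and the green bar is a decoy. Next I'll refine these positions by masks.

Run:
```python
from h import *
s=np.load('top0.npy',allow_pickle=True).item(); f=s['frame'];hsv=cv2.cvtColor(f,cv2.COLOR_RGB2HSV)
red=(((hsv[...,0]<8)|(hsv[...,0]>172))&(hsv[...,1]>140)&(hsv[...,2]>70)).astype(np.uint8)
def rects(m,x0,y0,x1,y1,z,name,mn=30):
    k=np.zeros_like(m);k[y0:y1,x0:x1]=m[y0:y1,x0:x1]
    cs,_=cv2.findContours(k,cv2.RETR_EXTERNAL,cv2.CHAIN_APPROX_NONE)
    for c in cs:
        if cv2.contourArea(c)<mn: continue
        r=cv2.minAreaRect(c);b=cv2.boxPoints(r)
        P=np.array([ray(s,*p,z)[:2] for p in b])
        print(name,np.round(r[0],1),'c',ray(s,*r[0],z).round(4)[:2],'box',P.round(3).tolist())
rects(red,195,165,222,225,.125,'handle')
rects(red,380,160,415,250,.125,'bar')
dark=(hsv[...,2]<60).astype(np.uint8)
rects(dark,390,190,406,220,.149,'rib')
wh=((hsv[...,1]<40)&(hsv[...,2]>170)).astype(np.uint8)
rects(wh,385,165,410,190,.125,'band',10)
blue=((abs(hsv[...,0].astype(int)-112)<12)&(hsv[...,1]>150)).astype(np.uint8)
rects(blue,400,160,510,250,.09,'bin')
# slot corners and floor
g=cv2.cvtColor(f,cv2.COLOR_RGB2GRAY)
p=f[300:335,420:460].astype(int); 
d=np.abs(g[300:335,420:460].astype(int)-int(np.median(g[300:335,420:460])))>45
ys,xs=np.nonzero(d); print('plug px',len(xs),xs.mean()+420,ys.mean()+300)
pts=np.array([ray(s,x+420,y+300,.0105)[:2] for x,y in zip(xs,ys)]);m=np.median(pts,0);pts=pts[np.linalg.norm(pts-m,axis=1)<.04]
c=pts.mean(0);w,v=np.linalg.eigh(np.cov(pts.T));a=v[:,1];t=(pts-c)@a;print('plug',c,a,t.min(),t.max())
for lo in np.arange(-.03,.03,.005):
    q=(pts-c)[(t>=lo)&(t<lo+.005)]@v[:,0]; print(round(lo,3),len(q),np.ptp(q).round(4) if len(q) else 0)
b=g[255:297,298:342];h=cv2.HoughCircles(cv2.GaussianBlur(cv2.resize(b,None,fx=4,fy=4),(5,5),1),cv2.HOUGH_GRADIENT,1,100,param1=100,param2=20,minRadius=40,maxRadius=75)
if h is not None:
  for x,y,r in h[0][:2]: print('bearing',x/4+298,y/4+255,r/4,ray(s,x/4+298,y/4+255,.02).round(4), 'R',r/4*1.15/470)
```

```text
handle [205.2 195.5] c [0.6157 0.2732] box [[0.572, 0.279], [0.661, 0.278], [0.66, 0.267], [0.571, 0.268]]
bar [396.5 212. ] c [ 0.582  -0.1559] box [[0.519, -0.141], [0.645, -0.142], [0.646, -0.171], [0.519, -0.17]]
rib [397.5 205. ] c [ 0.5937 -0.1545] box [[0.616, -0.147], [0.616, -0.162], [0.572, -0.162], [0.572, -0.147]]
band [407. 180.] c [ 0.6547 -0.1797] box [[0.662, -0.175], [0.662, -0.184], [0.648, -0.184], [0.648, -0.175]]
band [397.5 179. ] c [ 0.6568 -0.1585] box [[0.666, -0.146], [0.666, -0.171], [0.648, -0.171], [0.648, -0.146]]
bin [452. 205.] c [ 0.6049 -0.2888] box [[0.532, -0.194], [0.677, -0.195], [0.678, -0.385], [0.534, -0.381]]
plug px 31 440.258064516129 323.38709677419354
plug [ 0.32894218 -0.27728527] [0.41649578 0.90913765] -0.027285863338715122 0.03288515271027438
-0.03 1 0.0
-0.025 0 0
-0.02 3 0.0022
-0.015 4 0.0194
-0.01 3 0.0086
-0.005 5 0.013
0.0 6 0.0152
0.005 4 0.0054
0.01 0 0
0.015 1 0.0
0.02 1 0.0
0.025 2 0.0022
bearing 319.875 275.375 13.75 [0.4413 0.0146 0.02  ] R 0.03364362
```

arm_command([
  {"dx": 0.1, "dy": 0.15, "dz": 0, "wz": 0.04, "claw": 0},
  {"dx": 0.2, "dy": 0.3, "dz": -0.05, "wz": 0.09, "claw": 0},
  {"dx": 0.3, "dy": 0.45, "dz": -0.15, "wz": 0.13, "claw": 0},
  {"dx": 0.4, "dy": 0.6, "dz": -0.25, "wz": 0.18, "claw": 0},
  {"dx": 0.49, "dy": 0.74, "dz": -0.37, "wz": 0.235, "claw": 0},
  {"dx": 0.49, "dy": 0.74, "dz": -0.37, "wz": 0.235, "claw": 0},
  {"dx": 0.49, "dy": 0.74, "dz": -0.37, "wz": 0.235, "claw": 0},
  {"dx": 0.49, "dy": 0.74, "dz": -0.37, "wz": 0.235, "claw": 0},
], force=40)

```text
$.motion[0]: bad value
```

Run:
```python
from h import *
s=snap('wrist','w1.png');np.save('w1.npy',s,allow_pickle=True)
st=manip.sense();print(st['tcp_pos'],st['width'],st['orientation'],proj(s,[.335,-.27,.01]))
```

```text
[ 0.18234451 -0.49216487  0.23100699] 0.9991404183681284 [[ 9.37730303e-01  3.47364169e-01 -1.12761308e-04]
 [ 3.47364172e-01 -9.37730120e-01  5.94998049e-04]
 [ 1.00941328e-04 -5.97116939e-04 -9.99999817e-01]] [137.3058407 -52.929496 ]
```

View pics/w1.png

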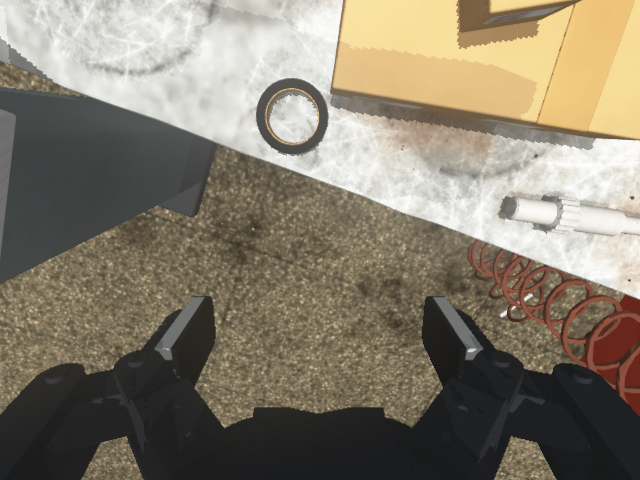

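The move was refused, so the arm is still at the start. The picture shows the tape ring (292,116), a silver tool (570,213), and the fingers at (190,340) and (455,340). The rows probably need all seven keys.

arm_command([
  {"dx": 0.1, "dy": 0.15, "dz": 0, "wx": 0, "wy": 0, "wz": 0.04, "claw": 0},
  {"dx": 0.2, "dy": 0.3, "dz": -0.05, "wx": 0, "wy": 0, "wz": 0.09, "claw": 0},
  {"dx": 0.3, "dy": 0.45, "dz": -0.15, "wx": 0, "wy": 0, "wz": 0.13, "claw": 0},
  {"dx": 0.4, "dy": 0.6, "dz": -0.25, "wx": 0, "wy": 0, "wz": 0.18, "claw": 0},
  {"dx": 0.49, "dy": 0.74, "dz": -0.37, "wx": 0, "wy": 0, "wz": 0.235, "claw": 0},
  {"dx": 0.49, "dy": 0.74, "dz": -0.37, "wx": 0, "wy": 0, "wz": 0.235, "claw": 0},
  {"dx": 0.49, "dy": 0.74, "dz": -0.37, "wx": 0, "wy": 0, "wz": 0.235, "claw": 0},
  {"dx": 0.49, "dy": 0.74, "dz": -0.37, "wx": 0, "wy": 0, "wz": 0.235, "claw": 0},
], force=40)

```text
clock: 1.0
tcp_pos: [0.3296, -0.2697, 0.1201]
orientation: [[0.458, 0.889, -0.001], [0.889, -0.458, 0.0], [0.0, -0.001, -1.0]]
wrist_force: [0.0, -1.0, -0.7]
width: 0.499
grip_force: 0.0
```

Run:
```python
from h import *
s=snap('wrist','w2.png');np.save('w2.npy',s,allow_pickle=True)
st=manip.sense();print(st['tcp_pos'],st['width'],st['orientation'],proj(s,[.335,-.27,.01]))
```

```text
[ 0.32953461 -0.270704    0.12060304] 0.5021262006206229 [[ 4.59640752e-01  8.88104926e-01  1.38441746e-04]
 [ 8.88104858e-01 -4.59640640e-01 -4.93970460e-04]
 [-3.75064146e-04  3.49999740e-04 -9.99999868e-01]] [324.70550954 227.20358259]
```

View pics/w2.png

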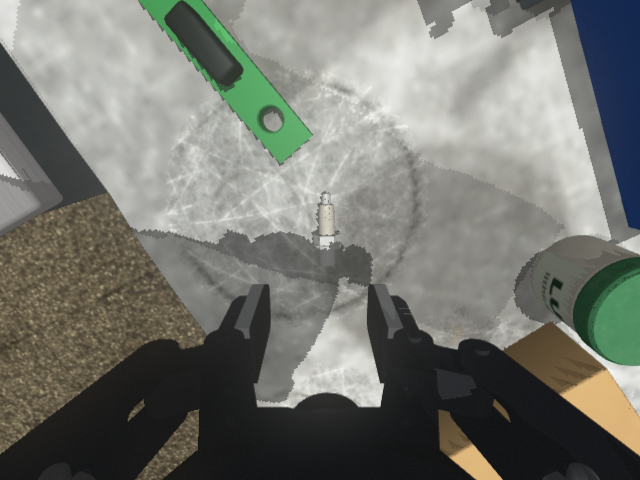

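The plug shows upright: its terminal is at (325,195), the bright hexagon at about (327,241), and the shadowed rest runs to about (327,265).

Run:
```python
from h import *
s=np.load('w2.npy',allow_pickle=True).item()
for p in [(325,192),(327,236),(327,248),(327,266)]: print(p,ray(s,*p,.0105).round(4))
g=cv2.cvtColor(s['frame'],cv2.COLOR_RGB2GRAY);print(g[185:275:3,300:356:3])
cv2.imwrite('pics/w2c.png',cv2.resize(s['frame'][180:280,270:380,::-1],None,fx=5,fy=5,interpolation=cv2.INTER_CUBIC))
```

```text
(325, 192) [ 0.3472 -0.2465  0.0105]
(327, 236) [ 0.3335 -0.2767  0.0105]
(327, 248) [ 0.3292 -0.2852  0.0105]
(327, 266) [ 0.3226 -0.2982  0.0105]
[[217 200 213 206 199 197 200 191 183 191 209 191 180 174 175 187 178 171
  175]
 [211 220 228 210 205 189 189 193 192 183 183 178 175 171 168 172 175 173
  179]
 [196 201 221 226 209 190 189 188 126 179 180 176 174 173 181 173 177 175
  154]
 [195 188 199 205 199 200 220 121 188 195 152 190 197 182 183 167 161 153
  149]
 [202 206 179 205 203 191 199 118 199 203 185 205 191 182 165 155 148 137
  139]
 [184 215 177 208 199 186 197 116 194 197 164 190 189 180 160 158 142 134
  141]
 [185 219 196 190 195 184 122 110 190 198 133 187 189 166 162 169 149 136
  140]
 [193 184 182 182 179 180 105 170 200 215 194 157 177 167 162 154 146 135
  140]
 [182 184 179 174 185 191 129 172 206 212 193 151 168 161 149 147 153 140
  130]
 [204 189 179 166 178 188 109 172 202 205 193 151 165 160 150 143 144 141
  140]
 [204 187 183 154 177 174 114 174 201 200 193 161 166 151 147 152 143 154
  143]
 [207 194 199 171 163 169 111 171 194 201 191 156 166 146 148
[... 778 characters left out ...]
 185 134 213 111 110 107  94  84  96  88  85
   80]
 [113 114 109  99 106  98  95 106 110 112 111 106  86  83  88  85  82  83
   82]
 [104 118 114 100  99  95  98 104 110 112 111 105  88  83  84  83  79  80
   83]
 [100 104 108 109 104 100  93 105 109 112 110 105  87  84  82  80  82  81
   78]
 [102 103  98 104 116 102  95 103 109 112 111 104  87  85  80  78  78  81
   78]
 [101  99  99  98 111 112  94 104 108 111 108 105  86  87  81  77  79  80
   80]
 [104  99  95  96 101  95  99 103 105  92  92  95  84  83  83  79  79  81
   79]
 [101 101 101 102 108 103  98 108 101  91  86  84  84  84  85  82  78  81
   81]
 [101 107 113 117 118 108  99  99  99  86  82  80  81  85  86  86  83  83
   79]]
```

View pics/w2c.png

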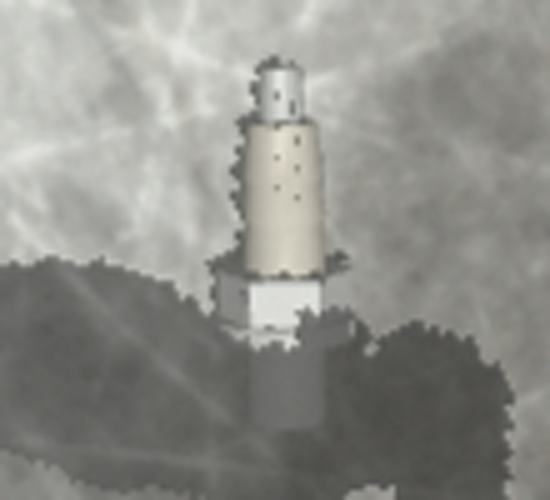

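arm_command([
  {"dx": 0, "dy": -0.047, "dz": -0.05, "wx": 0, "wy": 0, "wz": 0.01, "claw": 0.1},
  {"dx": 0, "dy": -0.047, "dz": -0.15, "wx": 0, "wy": 0, "wz": 0.01, "claw": 0.1},
  {"dx": 0, "dy": -0.047, "dz": -0.25, "wx": 0, "wy": 0, "wz": 0.01, "claw": 0.1},
  {"dx": 0, "dy": -0.047, "dz": -0.33, "wx": 0, "wy": 0, "wz": 0.01, "claw": 0.1},
  {"dx": 0, "dy": -0.047, "dz": -0.385, "wx": 0, "wy": 0, "wz": 0.01, "claw": 0.1},
  {"dx": 0, "dy": -0.047, "dz": -0.385, "wx": 0, "wy": 0, "wz": 0.01, "claw": -0.5},
  {"dx": 0, "dy": -0.047, "dz": -0.385, "wx": 0, "wy": 0, "wz": 0.01, "claw": -1},
  {"dx": 0, "dy": -0.047, "dz": -0.385, "wx": 0, "wy": 0, "wz": 0.01, "claw": -1},
], force=40)

```text
clock: 1.85
tcp_pos: [0.3297, -0.2855, 0.0058]
orientation: [[0.432, 0.902, 0.001], [0.902, -0.432, -0.001], [-0.001, 0.002, -1.0]]
wrist_force: [-0.1, -0.0, -1.0]
width: 0.212
grip_force: 39.0
```

arm_command([
  {"dx": 0, "dy": 0, "dz": 0, "wx": 0, "wy": 0, "wz": 0, "claw": -1},
  {"dx": 0, "dy": 0, "dz": 0, "wx": 0, "wy": 0, "wz": 0, "claw": -1},
  {"dx": 0, "dy": 0, "dz": 0, "wx": 0, "wy": 0, "wz": 0, "claw": -1},
  {"dx": 0, "dy": 0, "dz": 0, "wx": 0, "wy": 0, "wz": 0, "claw": -1},
  {"dx": 0, "dy": 0, "dz": 0.1, "wx": 0, "wy": 0, "wz": 0, "claw": -1},
  {"dx": 0, "dy": 0, "dz": 0.2, "wx": 0, "wy": 0, "wz": 0, "claw": -1},
  {"dx": 0, "dy": 0, "dz": 0.35, "wx": 0, "wy": 0, "wz": 0, "claw": -1},
  {"dx": 0, "dy": 0, "dz": 0.35, "wx": 0, "wy": 0, "wz": 0, "claw": -1},
])

```text
clock: 2.65
tcp_pos: [0.3308, -0.286, 0.1141]
orientation: [[0.431, 0.902, 0.004], [0.902, -0.431, -0.005], [-0.003, 0.006, -1.0]]
wrist_force: [-0.5, -0.0, -1.6]
width: 0.214
grip_force: 39.5
```

arm_command([
  {"dx": 0, "dy": 0, "dz": 0.15, "wx": 0, "wy": 0, "wz": 0, "claw": -1},
  {"dx": 0, "dy": 0.05, "dz": 0.3, "wx": 0, "wy": 0, "wz": 0.02, "claw": -1},
  {"dx": 0.08, "dy": 0.15, "dz": 0.4, "wx": 0, "wy": 0, "wz": 0.05, "claw": -1},
  {"dx": 0.18, "dy": 0.27, "dz": 0.45, "wx": 0, "wy": 0, "wz": 0.08, "claw": -1},
  {"dx": 0.28, "dy": 0.39, "dz": 0.45, "wx": 0, "wy": 0, "wz": 0.11, "claw": -1},
  {"dx": 0.38, "dy": 0.51, "dz": 0.45, "wx": 0, "wy": 0, "wz": 0.138, "claw": -1},
  {"dx": 0.48, "dy": 0.62, "dz": 0.45, "wx": 0, "wy": 0, "wz": 0.138, "claw": -1},
  {"dx": 0.55, "dy": 0.7, "dz": 0.45, "wx": 0, "wy": 0, "wz": 0.138, "claw": -1},
])

```text
clock: 3.45
tcp_pos: [0.4956, -0.072, 0.2443]
orientation: [[0.011, 1.0, -0.0], [1.0, -0.011, 0.0], [0.0, -0.0, -1.0]]
wrist_force: [-0.3, -0.8, 0.1]
width: 0.214
grip_force: 39.5
```

arm_command([
  {"dx": 0.1, "dy": 0.12, "dz": 0, "wx": 0, "wy": 0, "wz": 0, "claw": -1},
  {"dx": 0.2, "dy": 0.24, "dz": 0, "wx": 0, "wy": 0, "wz": 0, "claw": -1},
  {"dx": 0.28, "dy": 0.36, "dz": 0, "wx": 0, "wy": 0, "wz": 0, "claw": -1},
  {"dx": 0.36, "dy": 0.48, "dz": 0, "wx": 0, "wy": 0, "wz": 0, "claw": -1},
  {"dx": 0.395, "dy": 0.6, "dz": 0, "wx": 0, "wy": 0, "wz": 0, "claw": -1},
  {"dx": 0.395, "dy": 0.72, "dz": 0, "wx": 0, "wy": 0, "wz": 0, "claw": -1},
  {"dx": 0.395, "dy": 0.757, "dz": 0, "wx": 0, "wy": 0, "wz": 0, "claw": -1},
  {"dx": 0.395, "dy": 0.757, "dz": 0, "wx": 0, "wy": 0, "wz": 0, "claw": -1},
])

```text
clock: 4.25
tcp_pos: [0.6126, 0.154, 0.2442]
orientation: [[0.011, 1.0, -0.001], [1.0, -0.011, -0.0], [-0.0, -0.001, -1.0]]
wrist_force: [-0.3, -0.4, -0.1]
width: 0.211
grip_force: 39.5
```

Run:
```python
from h import *
s=snap('wrist','w3.png');np.save('w3.npy',s,allow_pickle=True)
st=manip.sense();print(st['tcp_pos'],st['orientation'],st['joint_pos'].round(1),st['grip_force'])
for n,p in [('slot',[0,305,95]),('slotlow',[0,225,95]),('endwall',[0,422,129]),('handle',[0,465,125])]:
    x,y,z=p;print(n,proj(s,[.6085+.001*x+.013e-3*y,-.19+.001*y,z/1000]))
```

```text
[0.61265052 0.15270741 0.2443916 ] [[ 1.17353377e-02  9.99930935e-01 -6.37849861e-04]
 [ 9.99931087e-01 -1.17355404e-02 -3.15064964e-04]
 [-3.22528717e-04 -6.34108511e-04 -9.99999747e-01]] [ 6.6 25.8 15.9 80.1 -0.  97.3] 39.495608259458095
slot [318.40463264 259.65711788]
slotlow [318.1838121  338.68320834]
endwall [318.7914859  119.51880214]
handle [318.98104187  51.82491318]
```

View pics/w3.png

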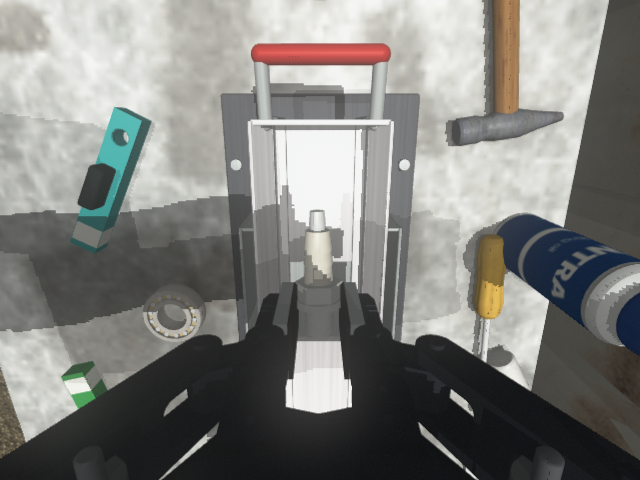

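The handle is at (320,52), matching the predicted (319,52). The plug is held straight in line with the tray, and the slot edge is at row ~262, so I'll lower it.

arm_command([
  {"dx": 0, "dy": 0, "dz": -0.12, "wx": 0, "wy": 0, "wz": 0, "claw": -1},
  {"dx": 0, "dy": 0, "dz": -0.24, "wx": 0, "wy": 0, "wz": 0, "claw": -1},
  {"dx": 0, "dy": 0, "dz": -0.36, "wx": 0, "wy": 0, "wz": 0, "claw": -1},
  {"dx": 0, "dy": 0, "dz": -0.43, "wx": 0, "wy": 0, "wz": 0, "claw": -1},
  {"dx": 0, "dy": 0, "dz": -0.475, "wx": 0, "wy": 0, "wz": 0, "claw": -1},
  {"dx": 0, "dy": 0, "dz": -0.475, "wx": 0, "wy": 0, "wz": 0, "claw": -1},
  {"dx": 0, "dy": 0, "dz": -0.475, "wx": 0, "wy": 0, "wz": 0, "claw": -0.3},
  {"dx": 0, "dy": 0, "dz": -0.475, "wx": 0, "wy": 0, "wz": 0, "claw": -0.3},
])

```text
clock: 5.1
tcp_pos: [0.6131, 0.1518, 0.1028]
orientation: [[0.014, 1.0, 0.001], [1.0, -0.014, 0.0], [0.0, 0.001, -1.0]]
wrist_force: [0.1, 0.4, 0.4]
width: 0.349
grip_force: 0.0
```

arm_command([
  {"dx": 0, "dy": 0, "dz": 0, "wx": 0, "wy": 0, "wz": 0, "claw": -0.3},
  {"dx": 0, "dy": 0, "dz": 0, "wx": 0, "wy": 0, "wz": 0, "claw": -0.3},
  {"dx": 0, "dy": 0, "dz": 0.12, "wx": 0, "wy": 0, "wz": 0, "claw": -0.3},
  {"dx": 0, "dy": 0, "dz": 0.25, "wx": 0, "wy": 0, "wz": 0, "claw": -0.3},
  {"dx": 0, "dy": 0, "dz": 0.38, "wx": 0, "wy": 0, "wz": 0, "claw": 0.3},
  {"dx": 0, "dy": 0, "dz": 0.45, "wx": 0, "wy": 0, "wz": 0, "claw": 1},
  {"dx": 0, "dy": 0, "dz": 0.45, "wx": 0, "wy": 0, "wz": 0, "claw": 1},
  {"dx": 0, "dy": 0, "dz": 0.45, "wx": 0, "wy": 0, "wz": 0, "claw": 1},
])

```text
clock: 5.9
tcp_pos: [0.6129, 0.1527, 0.237]
orientation: [[0.013, 1.0, 0.0], [1.0, -0.013, 0.0], [0.0, 0.0, -1.0]]
wrist_force: [0.2, 1.1, 0.4]
width: 0.993
grip_force: 0.0
```

Run:
```python
from h import *
s=snap('wrist','w4.png')
t=snap('top','t4.png')
st=manip.sense();print(st['tcp_pos'],st['clock'])
f=t['frame'];g=cv2.cvtColor(f,cv2.COLOR_RGB2GRAY)
a=cv2.resize(s['frame'][100:400,200:440,::-1],(400,500));b=cv2.resize(f[240:375,250:400,::-1],(400,360));b=cv2.copyMakeBorder(b,0,140,0,0,cv2.BORDER_CONSTANT)
cv2.imwrite('pics/c4.png',np.hstack([a,b]))
b=g[250:300,290:350];h=cv2.HoughCircles(cv2.GaussianBlur(cv2.resize(b,None,fx=4,fy=4),(5,5),1),cv2.HOUGH_GRADIENT,1,100,param1=100,param2=20,minRadius=40,maxRadius=75)
if h is not None:
  for x,y,r in h[0][:2]: print('bearing',x/4+290,y/4+250,r/4,ray(t,x/4+290,y/4+250,.02).round(4))
```

```text
[0.61241018 0.15265358 0.23604526] 6.0
bearing 319.625 276.625 14.475 [0.4383 0.0152 0.02  ]
```

View pics/c4.png

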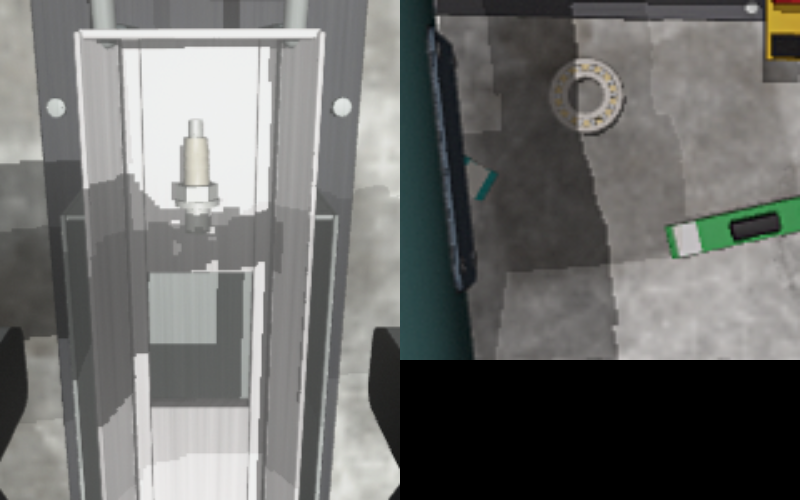

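The plug lies in line with the tray above the slot (crop (195,180)). The bearing is still on the bench, at about (0.440, 0.015).

arm_command([
  {"dx": -0.1, "dy": -0.05, "dz": 0, "wx": 0, "wy": 0, "wz": 0.045, "claw": 1},
  {"dx": -0.2, "dy": -0.12, "dz": 0, "wx": 0, "wy": 0, "wz": 0.09, "claw": 1},
  {"dx": -0.3, "dy": -0.2, "dz": 0, "wx": 0, "wy": 0, "wz": 0.135, "claw": 1},
  {"dx": -0.4, "dy": -0.28, "dz": 0, "wx": 0, "wy": 0, "wz": 0.18, "claw": 1},
  {"dx": -0.5, "dy": -0.36, "dz": 0, "wx": 0, "wy": 0, "wz": 0.225, "claw": 1},
  {"dx": -0.577, "dy": -0.44, "dz": -0.05, "wx": 0, "wy": 0, "wz": 0.27, "claw": 1},
  {"dx": -0.577, "dy": -0.458, "dz": -0.12, "wx": 0, "wy": 0, "wz": 0.315, "claw": 1},
  {"dx": -0.577, "dy": -0.458, "dz": -0.2, "wx": 0, "wy": 0, "wz": 0.36, "claw": 1},
])

```text
clock: 6.8
tcp_pos: [0.4389, 0.0144, 0.1763]
orientation: [[-0.901, 0.433, 0.0], [0.433, 0.901, -0.0], [-0.0, -0.0, -1.0]]
wrist_force: [1.3, -0.2, 0.3]
width: 1.002
grip_force: 0.0
```

arm_command([
  {"dx": 0, "dy": 0, "dz": -0.04, "wx": 0, "wy": 0, "wz": 0.045, "claw": 1},
  {"dx": 0, "dy": 0, "dz": -0.08, "wx": 0, "wy": 0, "wz": 0.09, "claw": 1},
  {"dx": 0, "dy": 0, "dz": -0.12, "wx": 0, "wy": 0, "wz": 0.135, "claw": 1},
  {"dx": 0, "dy": 0, "dz": -0.16, "wx": 0, "wy": 0, "wz": 0.145, "claw": 1},
  {"dx": 0, "dy": 0, "dz": -0.2, "wx": 0, "wy": 0, "wz": 0.145, "claw": 1},
  {"dx": 0, "dy": 0, "dz": -0.2, "wx": 0, "wy": 0, "wz": 0.145, "claw": 1},
  {"dx": 0, "dy": 0, "dz": -0.2, "wx": 0, "wy": 0, "wz": 0.145, "claw": 1},
  {"dx": 0, "dy": 0, "dz": -0.2, "wx": 0, "wy": 0, "wz": 0.145, "claw": 1},
])

```text
clock: 7.6
tcp_pos: [0.4398, 0.0153, 0.1176]
orientation: [[-1.0, -0.003, 0.0], [-0.003, 1.0, -0.0], [-0.0, -0.0, -1.0]]
wrist_force: [0.2, 0.2, 0.0]
width: 1.0
grip_force: 0.0
```

Run:
```python
from h import *
s=snap('wrist','w5.png');np.save('w5.npy',s,allow_pickle=True)
st=manip.sense();print(st['tcp_pos'],st['orientation'].round(3),st['joint_pos'].round(1),st['clock'])
print(proj(s,[.44,.015,.02]))
g=cv2.cvtColor(s['frame'],cv2.COLOR_RGB2GRAY)
h=cv2.HoughCircles(cv2.GaussianBlur(g,(5,5),1),cv2.HOUGH_GRADIENT,1,60,param1=100,param2=22,minRadius=40,maxRadius=80)
for x,y,r in h[0][:4]: print(x,y,r,ray(s,x,y,.02).round(4), r*(s['eye'][2]-.02)/356)
```

```text
[0.4399818  0.01526944 0.11767526] [[-1.    -0.003  0.001]
 [-0.003  1.    -0.   ]
 [-0.001 -0.    -1.   ]] [ -8.6  10.9 -27.2  51.9  -0.   -8.8] 7.65
[317.84494945 234.43402258]
320.5 233.5 45.9 [0.4393 0.0169 0.02  ] 0.0311001534141644
```

View pics/w5.png

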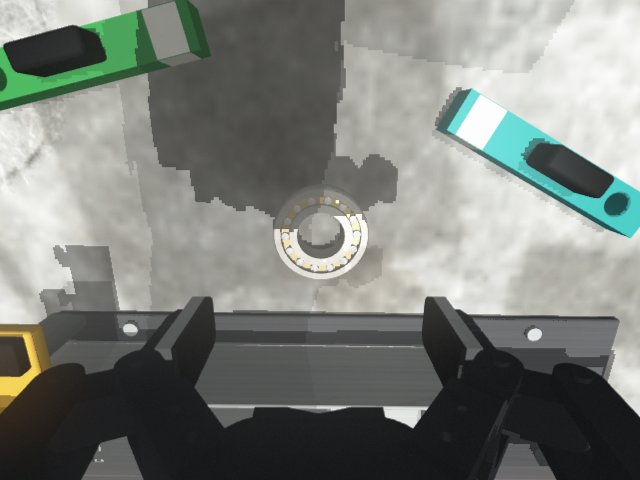

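The bearing's centre is at (321,233), so it sits centred between the fingers, within 2 mm. I'll descend and grip.

arm_command([
  {"dx": 0, "dy": 0.005, "dz": -0.1, "wx": 0, "wy": 0, "wz": 0, "claw": 1},
  {"dx": 0, "dy": 0.005, "dz": -0.2, "wx": 0, "wy": 0, "wz": 0, "claw": 1},
  {"dx": 0, "dy": 0.005, "dz": -0.3, "wx": 0, "wy": 0, "wz": 0, "claw": 1},
  {"dx": 0, "dy": 0.005, "dz": -0.36, "wx": 0, "wy": 0, "wz": 0, "claw": 1},
  {"dx": 0, "dy": 0.005, "dz": -0.4, "wx": 0, "wy": 0, "wz": 0, "claw": 1},
  {"dx": 0, "dy": 0.005, "dz": -0.4, "wx": 0, "wy": 0, "wz": 0, "claw": 1},
  {"dx": 0, "dy": 0.005, "dz": -0.4, "wx": 0, "wy": 0, "wz": 0, "claw": 0.4},
  {"dx": 0, "dy": 0.005, "dz": -0.4, "wx": 0, "wy": 0, "wz": 0, "claw": -0.2},
], force=60)

```text
clock: 8.45
tcp_pos: [0.4404, 0.0167, -0.0015]
orientation: [[-1.0, -0.003, 0.001], [-0.003, 1.0, -0.0], [-0.001, -0.0, -1.0]]
wrist_force: [-5.0, 2.1, 18.1]
width: 0.758
grip_force: 61.3
```

arm_command([
  {"dx": 0, "dy": 0, "dz": 0, "wx": 0, "wy": 0, "wz": 0, "claw": -0.2},
  {"dx": 0, "dy": 0, "dz": 0, "wx": 0, "wy": 0, "wz": 0, "claw": -0.2},
  {"dx": 0, "dy": 0, "dz": 0.05, "wx": 0, "wy": 0, "wz": 0, "claw": -0.2},
  {"dx": 0, "dy": 0, "dz": 0.12, "wx": 0, "wy": 0, "wz": 0, "claw": -0.2},
  {"dx": 0, "dy": 0, "dz": 0.2, "wx": 0, "wy": 0, "wz": 0, "claw": -0.2},
  {"dx": 0, "dy": 0, "dz": 0.35, "wx": 0, "wy": 0, "wz": 0, "claw": -0.2},
  {"dx": 0, "dy": 0, "dz": 0.5, "wx": 0, "wy": 0, "wz": 0, "claw": -0.2},
  {"dx": 0, "dy": 0, "dz": 0.65, "wx": 0, "wy": 0, "wz": 0, "claw": -0.2},
])

```text
clock: 9.25
tcp_pos: [0.4393, 0.0169, 0.1951]
orientation: [[-1.0, -0.003, 0.001], [-0.003, 1.0, -0.0], [-0.001, -0.0, -1.0]]
wrist_force: [1.2, -1.3, -3.1]
width: 0.754
grip_force: 68.4
```

arm_command([
  {"dx": 0.05, "dy": 0, "dz": 0.12, "wx": 0, "wy": 0, "wz": 0, "claw": -0.2},
  {"dx": 0.15, "dy": -0.05, "dz": 0.12, "wx": 0, "wy": 0, "wz": 0, "claw": -0.2},
  {"dx": 0.27, "dy": -0.1, "dz": 0.12, "wx": 0, "wy": 0, "wz": 0, "claw": -0.2},
  {"dx": 0.39, "dy": -0.15, "dz": 0.12, "wx": 0, "wy": 0, "wz": 0, "claw": -0.2},
  {"dx": 0.5, "dy": -0.2, "dz": 0.12, "wx": 0, "wy": 0, "wz": 0, "claw": -0.2},
  {"dx": 0.57, "dy": -0.223, "dz": 0.12, "wx": 0, "wy": 0, "wz": 0, "claw": -0.2},
  {"dx": 0.57, "dy": -0.223, "dz": 0.12, "wx": 0, "wy": 0, "wz": 0, "claw": -0.2},
  {"dx": 0.57, "dy": -0.223, "dz": 0.12, "wx": 0, "wy": 0, "wz": 0, "claw": -0.2},
])

```text
clock: 10.05
tcp_pos: [0.6105, -0.0501, 0.2286]
orientation: [[-1.0, -0.003, -0.0], [-0.003, 1.0, 0.0], [0.0, 0.0, -1.0]]
wrist_force: [-0.8, -0.6, -1.9]
width: 0.75
grip_force: 68.4
```

Run:
```python
from h import *
s=snap('wrist','w6.png');np.save('w6.npy',s,allow_pickle=True)
st=manip.sense();print(st['tcp_pos'],st['orientation'].round(3),st['grip_force'],st['joint_pos'].round(1))
```

```text
[ 0.61020227 -0.04983786  0.22873727] [[-1.    -0.003 -0.   ]
 [-0.003  1.     0.   ]
 [ 0.     0.    -1.   ]] 68.38894051266834 [-12.3  23.9  10.3  76.4   0.  -12.5]
```

View pics/w6.png

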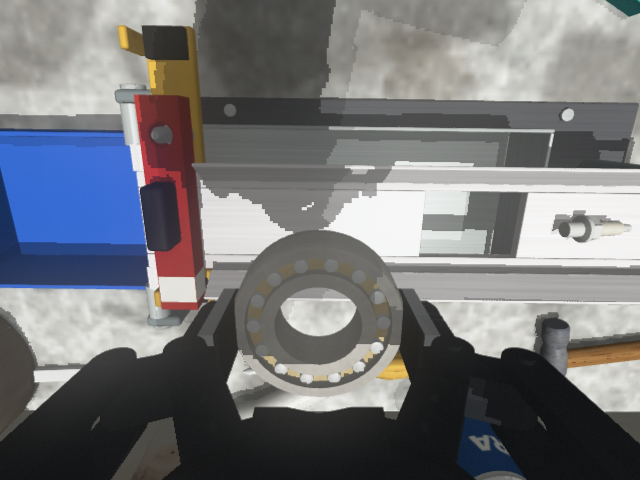

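The bearing is held at (318,312), below the tray channel whose floor spans rows ~190 to 258. The plug is at (595,229). Next I'll measure the channel's centre line.

Run:
```python
from h import *
s=np.load('w6.npy',allow_pickle=True).item();g=cv2.cvtColor(s['frame'],cv2.COLOR_RGB2GRAY).astype(int)
for c in (405,440,550):
    col=np.median(g[:,c-3:c+4],1);d=np.abs(np.diff(col));r=[i for i in range(120,310) if d[i]>18]
    print(c,[(i,round(ray(s,c,i+1,.095)[0],4),round(ray(s,c,i+1,.13)[0],4),int(col[i]),int(col[i+1])) for i in r])
# bearing circle edges
row=g[312];
h=cv2.HoughCircles(cv2.GaussianBlur(g.astype(np.uint8),(5,5),1),cv2.HOUGH_GRADIENT,1,100,param1=100,param2=30,minRadius=60,maxRadius=110)
print(h)
for x,y,r in h[0][:2]: print(x,y,r,ray(s,x,y,.2487))
```

```text
405 [(126, np.float64(0.5379), np.float64(0.5376), 79, 159), (127, np.float64(0.5386), np.float64(0.5382), 159, 197), (129, np.float64(0.54), np.float64(0.5395), 205, 174), (130, np.float64(0.5407), np.float64(0.5401), 174, 121), (139, np.float64(0.5472), np.float64(0.5458), 104, 129), (160, np.float64(0.5628), np.float64(0.5594), 137, 228), (164, np.float64(0.5658), np.float64(0.562), 235, 203), (168, np.float64(0.5688), np.float64(0.5647), 238, 206), (169, np.float64(0.5696), np.float64(0.5653), 206, 184), (182, np.float64(0.5796), np.float64(0.5741), 199, 232), (189, np.float64(0.5851), np.float64(0.5789), 235, 167), (190, np.float64(0.5859), np.float64(0.5796), 167, 228), (255, np.float64(0.6403), np.float64(0.6271), 246, 187), (256, np.float64(0.6412), np.float64(0.6279), 187, 217), (262, np.float64(0.6465), np.float64(0.6326), 239, 180), (263, np.float64(0.6474), np.float64(0.6334), 180, 153), (265, np.float64(0.6492), np.float64(0.6349), 144, 122), (271, np.float64(0.6547), np.float64(0.6397), 111, 161), (287, np.float64(0.6694), np.float64(0.6526), 170, 135), (288, np.float64
[... 2198 characters left out ...]
(192, np.float64(0.5872), np.float64(0.5807), 171, 227), (257, np.float64(0.6417), np.float64(0.6284), 240, 169), (258, np.float64(0.6426), np.float64(0.6291), 169, 223), (264, np.float64(0.648), np.float64(0.6338), 240, 175), (265, np.float64(0.6489), np.float64(0.6346), 175, 147), (267, np.float64(0.6507), np.float64(0.6362), 130, 110), (273, np.float64(0.6561), np.float64(0.6409), 104, 154), (299, np.float64(0.6804), np.float64(0.6622), 170, 143), (300, np.float64(0.6814), np.float64(0.663), 143, 226), (302, np.float64(0.6833), np.float64(0.6647), 239, 182), (303, np.float64(0.6842), np.float64(0.6655), 182, 159)]
[[[317.5 313.5  84. ]]]
317.5 313.5 84.0 [ 0.6063906 -0.0503009  0.2487   ]
```

arm_command([
  {"dx": 0.014, "dy": 0, "dz": -0.1, "wx": 0, "wy": 0, "wz": 0, "claw": -0.2},
  {"dx": 0.014, "dy": 0, "dz": -0.2, "wx": 0, "wy": 0, "wz": 0, "claw": -0.2},
  {"dx": 0.014, "dy": 0, "dz": -0.3, "wx": 0, "wy": 0, "wz": 0, "claw": -0.2},
  {"dx": 0.014, "dy": 0, "dz": -0.34, "wx": 0, "wy": 0, "wz": 0, "claw": -0.2},
  {"dx": 0.014, "dy": 0, "dz": -0.37, "wx": 0, "wy": 0, "wz": 0, "claw": -0.2},
  {"dx": 0.014, "dy": 0, "dz": -0.39, "wx": 0, "wy": 0, "wz": 0, "claw": -0.2},
  {"dx": 0.014, "dy": 0, "dz": -0.4, "wx": 0, "wy": 0, "wz": 0, "claw": -0.2},
  {"dx": 0.014, "dy": 0, "dz": -0.4, "wx": 0, "wy": 0, "wz": 0, "claw": -0.2},
])

```text
clock: 10.9
tcp_pos: [0.6151, -0.0501, 0.1088]
orientation: [[-1.0, -0.003, 0.001], [-0.003, 1.0, -0.0], [-0.001, -0.0, -1.0]]
wrist_force: [-0.2, 0.1, -1.1]
width: 0.754
grip_force: 68.4
```

arm_command([
  {"dx": 0, "dy": 0, "dz": -0.01, "wx": 0, "wy": 0, "wz": 0, "claw": -0.2},
  {"dx": 0, "dy": 0, "dz": -0.02, "wx": 0, "wy": 0, "wz": 0, "claw": -0.2},
  {"dx": 0, "dy": 0, "dz": -0.03, "wx": 0, "wy": 0, "wz": 0, "claw": -0.2},
  {"dx": 0, "dy": 0, "dz": -0.034, "wx": 0, "wy": 0, "wz": 0, "claw": -0.2},
  {"dx": 0, "dy": 0, "dz": -0.034, "wx": 0, "wy": 0, "wz": 0, "claw": -0.2},
  {"dx": 0, "dy": 0, "dz": -0.034, "wx": 0, "wy": 0, "wz": 0, "claw": -0.2},
  {"dx": 0, "dy": 0, "dz": -0.034, "wx": 0, "wy": 0, "wz": 0, "claw": -0.2},
  {"dx": 0, "dy": 0, "dz": -0.034, "wx": 0, "wy": 0, "wz": 0, "claw": -0.2},
])

```text
clock: 11.7
tcp_pos: [0.6139, -0.0503, 0.0996]
orientation: [[-1.0, -0.003, -0.001], [-0.003, 1.0, -0.001], [0.001, -0.001, -1.0]]
wrist_force: [-16.0, -1.0, 17.7]
width: 0.755
grip_force: 71.4
```

The tray pushes back toward -x, so the bearing is touching the far wall. I'll shift it back a little and watch the force.

arm_command([
  {"dx": -0.003, "dy": 0, "dz": 0.01, "wx": 0, "wy": 0, "wz": 0, "claw": -0.2},
  {"dx": -0.008, "dy": 0, "dz": 0.01, "wx": 0, "wy": 0, "wz": 0, "claw": -0.2},
  {"dx": -0.008, "dy": 0, "dz": 0.005, "wx": 0, "wy": 0, "wz": 0, "claw": -0.2},
  {"dx": -0.008, "dy": 0, "dz": 0, "wx": 0, "wy": 0, "wz": 0, "claw": -0.2},
  {"dx": -0.008, "dy": 0, "dz": 0, "wx": 0, "wy": 0, "wz": 0, "claw": -0.2},
  {"dx": -0.008, "dy": 0, "dz": 0, "wx": 0, "wy": 0, "wz": 0, "claw": -0.2},
  {"dx": -0.008, "dy": 0, "dz": 0, "wx": 0, "wy": 0, "wz": 0, "claw": -0.2},
  {"dx": -0.008, "dy": 0, "dz": 0, "wx": 0, "wy": 0, "wz": 0, "claw": -0.2},
])

```text
clock: 12.5
tcp_pos: [0.6128, -0.0501, 0.0982]
orientation: [[-1.0, -0.003, 0.0], [-0.003, 1.0, -0.0], [-0.0, -0.0, -1.0]]
wrist_force: [2.1, -0.3, 1.2]
width: 0.751
grip_force: 69.6
```

arm_command([
  {"dx": 0, "dy": 0, "dz": -0.005, "wx": 0, "wy": 0, "wz": 0, "claw": -0.2},
  {"dx": 0, "dy": 0, "dz": -0.005, "wx": 0, "wy": 0, "wz": 0, "claw": 0.5},
  {"dx": 0, "dy": 0, "dz": -0.005, "wx": 0, "wy": 0, "wz": 0, "claw": 1},
  {"dx": 0, "dy": 0, "dz": -0.005, "wx": 0, "wy": 0, "wz": 0, "claw": 1},
  {"dx": 0, "dy": 0, "dz": -0.005, "wx": 0, "wy": 0, "wz": 0, "claw": 1},
  {"dx": 0, "dy": 0, "dz": 0.1, "wx": 0, "wy": 0, "wz": 0, "claw": 1},
  {"dx": 0, "dy": 0, "dz": 0.25, "wx": 0, "wy": 0, "wz": 0, "claw": 1},
  {"dx": 0, "dy": 0, "dz": 0.4, "wx": 0, "wy": 0, "wz": 0, "claw": 1},
])

```text
clock: 13.3
tcp_pos: [0.6119, -0.05, 0.2192]
orientation: [[-1.0, -0.003, -0.001], [-0.003, 1.0, 0.0], [0.001, 0.0, -1.0]]
wrist_force: [1.1, -0.0, 1.4]
width: 1.002
grip_force: 0.0
```

arm_command([
  {"dx": 0, "dy": 0.15, "dz": 0.05, "wx": 0, "wy": 0, "wz": 0, "claw": 1},
  {"dx": 0, "dy": 0.3, "dz": 0.05, "wx": 0, "wy": 0, "wz": 0, "claw": 0.3},
  {"dx": 0, "dy": 0.45, "dz": 0.05, "wx": 0, "wy": 0, "wz": 0, "claw": -0.35},
  {"dx": 0, "dy": 0.6, "dz": 0.05, "wx": 0, "wy": 0, "wz": 0, "claw": -0.35},
  {"dx": 0, "dy": 0.75, "dz": 0.05, "wx": 0, "wy": 0, "wz": 0, "claw": -0.35},
  {"dx": 0, "dy": 0.9, "dz": 0.05, "wx": 0, "wy": 0, "wz": 0, "claw": -0.35},
  {"dx": 0, "dy": 0.95, "dz": 0.05, "wx": 0, "wy": 0, "wz": 0, "claw": -0.35},
  {"dx": 0, "dy": 0.95, "dz": 0.05, "wx": 0, "wy": 0, "wz": 0, "claw": -0.35},
])

```text
clock: 14.1
tcp_pos: [0.6122, 0.2368, 0.2325]
orientation: [[-1.0, -0.006, -0.001], [-0.006, 1.0, -0.0], [0.001, -0.0, -1.0]]
wrist_force: [-0.2, -0.6, -0.8]
width: 0.328
grip_force: 0.0
```

Run:
```python
from h import *
np.set_printoptions(precision=4,suppress=True)
s=snap('wrist','w7.png');t=snap('top','t7.png');np.save('w7.npy',s,allow_pickle=True)
st=manip.sense();print(st['tcp_pos'],st['joint_pos'].round(1),st['width'],st['clock'])
hsv=cv2.cvtColor(s['frame'],cv2.COLOR_RGB2HSV)
m=(((hsv[...,0]<8)|(hsv[...,0]>172))&(hsv[...,1]>140)&(hsv[...,2]>70)).astype(np.uint8)
cs,_=cv2.findContours(m,cv2.RETR_EXTERNAL,cv2.CHAIN_APPROX_NONE)
for c in cs:
    if cv2.contourArea(c)>200:
        r=cv2.minAreaRect(c);print(r,ray(s,*r[0],.127))
a=cv2.resize(s['frame'][...,::-1],(480,360));b=cv2.resize(t['frame'][140:400,190:420,::-1],(318,360));cv2.imwrite('pics/c7.png',np.hstack([a,b]))
```

```text
[0.6126 0.2342 0.2329] [13.8 28.6 18.8 80.3 -0.  13.7] 0.32372015457265235 14.2
((621.9999389648438, 362.4999694824219), (60.99999237060547, 33.99999237060547), 90.0) [0.7234 0.487  0.127 ]
((582.826904296875, 271.6346130371094), (45.10670852661133, 113.9434814453125), 78.69007110595703) [0.6429 0.4368 0.127 ]
((368.3327331542969, 248.67706298828125), (13.598466873168945, 84.27306365966797), 3.5763344764709473) [0.6255 0.2739 0.127 ]
```

View pics/c7.png

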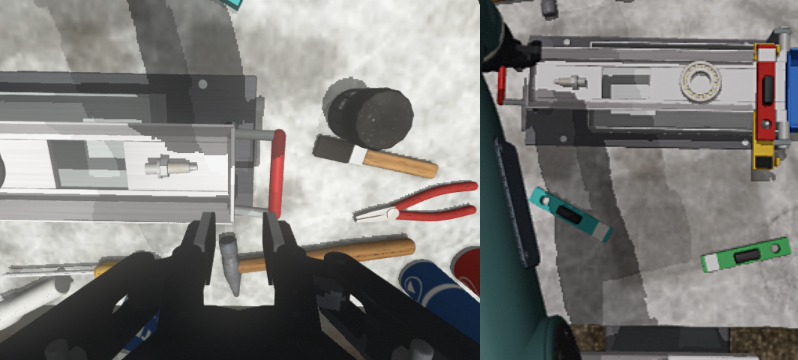

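The bearing rests in the tray (crop (701,83)) and the plug above the slot (crop (571,83)). The rest of the bench is clear of parts, and the red handle bar is at crop (277,186). Now I'll grip the handle.

arm_command([
  {"dx": 0.008, "dy": 0.1, "dz": 0, "wx": 0, "wy": 0, "wz": 0, "claw": -0.35},
  {"dx": 0.008, "dy": 0.129, "dz": -0.05, "wx": 0, "wy": 0, "wz": 0, "claw": -0.35},
  {"dx": 0.008, "dy": 0.129, "dz": -0.18, "wx": 0, "wy": 0, "wz": 0, "claw": -0.35},
  {"dx": 0.008, "dy": 0.129, "dz": -0.3, "wx": 0, "wy": 0, "wz": 0, "claw": -0.35},
  {"dx": 0.008, "dy": 0.129, "dz": -0.38, "wx": 0, "wy": 0, "wz": 0, "claw": -0.35},
  {"dx": 0.008, "dy": 0.129, "dz": -0.423, "wx": 0, "wy": 0, "wz": 0, "claw": -0.35},
  {"dx": 0.008, "dy": 0.129, "dz": -0.423, "wx": 0, "wy": 0, "wz": 0, "claw": -0.35},
  {"dx": 0.008, "dy": 0.129, "dz": -0.423, "wx": 0, "wy": 0, "wz": 0, "claw": -0.35},
], force=40)

```text
clock: 15.0
tcp_pos: [0.6155, 0.2724, 0.1069]
orientation: [[-1.0, -0.002, 0.0], [-0.002, 1.0, -0.0], [-0.0, -0.0, -1.0]]
wrist_force: [-0.6, 0.6, -0.3]
width: 0.328
grip_force: 0.0
```

arm_command([
  {"dx": 0, "dy": 0, "dz": 0, "wx": 0, "wy": 0, "wz": 0, "claw": -1},
  {"dx": 0, "dy": 0, "dz": 0, "wx": 0, "wy": 0, "wz": 0, "claw": -1},
  {"dx": 0, "dy": 0, "dz": 0, "wx": 0, "wy": 0, "wz": 0, "claw": -1},
  {"dx": 0, "dy": 0, "dz": 0, "wx": 0, "wy": 0, "wz": 0, "claw": -1},
  {"dx": 0, "dy": 0, "dz": 0, "wx": 0, "wy": 0, "wz": 0, "claw": -1},
  {"dx": 0, "dy": 0, "dz": 0, "wx": 0, "wy": 0, "wz": 0, "claw": -1},
  {"dx": 0, "dy": 0, "dz": 0, "wx": 0, "wy": 0, "wz": 0, "claw": -1},
  {"dx": 0, "dy": 0, "dz": 0, "wx": 0, "wy": 0, "wz": 0, "claw": -1},
])

```text
clock: 15.8
tcp_pos: [0.6157, 0.2734, 0.1075]
orientation: [[-1.0, -0.003, 0.002], [-0.003, 1.0, -0.0], [-0.002, -0.0, -1.0]]
wrist_force: [0.4, -2.2, 7.0]
width: 0.134
grip_force: 39.2
```

Gripped: width 0.134 is about 11 mm on the 13 mm bar. Now I'll lift along the arc to 0.2 rad, then to 0.4.

arm_command([
  {"dx": 0, "dy": -0.003, "dz": 0.039, "wx": 0, "wy": 0, "wz": 0, "claw": -1},
  {"dx": 0, "dy": -0.009, "dz": 0.077, "wx": 0, "wy": 0, "wz": 0, "claw": -1},
  {"dx": 0, "dy": -0.015, "dz": 0.116, "wx": 0, "wy": 0, "wz": 0, "claw": -1},
  {"dx": 0, "dy": -0.021, "dz": 0.154, "wx": 0, "wy": 0, "wz": 0, "claw": -1},
  {"dx": 0, "dy": -0.029, "dz": 0.192, "wx": 0, "wy": 0, "wz": 0, "claw": -1},
  {"dx": 0, "dy": -0.038, "dz": 0.23, "wx": 0, "wy": 0, "wz": 0, "claw": -1},
  {"dx": 0, "dy": -0.047, "dz": 0.268, "wx": 0, "wy": 0, "wz": 0, "claw": -1},
  {"dx": 0, "dy": -0.057, "dz": 0.305, "wx": 0, "wy": 0, "wz": 0, "claw": -1},
])

```text
clock: 16.6
tcp_pos: [0.6154, 0.2567, 0.1986]
orientation: [[-1.0, -0.003, 0.001], [-0.003, 1.0, 0.001], [-0.001, 0.001, -1.0]]
wrist_force: [4.8, 2.1, -5.0]
width: 0.136
grip_force: 39.1
```

arm_command([
  {"dx": 0, "dy": -0.013, "dz": 0.037, "wx": 0, "wy": 0, "wz": 0, "claw": -1},
  {"dx": 0, "dy": -0.026, "dz": 0.073, "wx": 0, "wy": 0, "wz": 0, "claw": -1},
  {"dx": 0, "dy": -0.039, "dz": 0.11, "wx": 0, "wy": 0, "wz": 0, "claw": -1},
  {"dx": 0, "dy": -0.052, "dz": 0.147, "wx": 0, "wy": 0, "wz": 0, "claw": -1},
  {"dx": 0, "dy": -0.068, "dz": 0.182, "wx": 0, "wy": 0, "wz": 0, "claw": -1},
  {"dx": 0, "dy": -0.084, "dz": 0.218, "wx": 0, "wy": 0, "wz": 0, "claw": -1},
  {"dx": 0, "dy": -0.1, "dz": 0.253, "wx": 0, "wy": 0, "wz": 0, "claw": -1},
  {"dx": 0, "dy": -0.117, "dz": 0.288, "wx": 0, "wy": 0, "wz": 0, "claw": -1},
])

```text
clock: 17.4
tcp_pos: [0.6151, 0.2224, 0.2852]
orientation: [[-1.0, -0.004, 0.001], [-0.004, 1.0, 0.003], [-0.001, 0.003, -1.0]]
wrist_force: [4.0, 7.3, -1.7]
width: 0.134
grip_force: 39.0
```

arm_command([
  {"dx": 0, "dy": 0, "dz": 0, "wx": 0, "wy": 0, "wz": 0, "claw": -1},
  {"dx": 0, "dy": 0, "dz": 0, "wx": 0, "wy": 0, "wz": 0, "claw": -1},
  {"dx": 0, "dy": 0, "dz": 0, "wx": 0, "wy": 0, "wz": 0, "claw": -1},
  {"dx": 0, "dy": 0, "dz": 0, "wx": 0, "wy": 0, "wz": 0, "claw": -1},
  {"dx": 0, "dy": 0, "dz": 0, "wx": 0, "wy": 0, "wz": 0, "claw": -1},
  {"dx": 0, "dy": 0, "dz": 0, "wx": 0, "wy": 0, "wz": 0, "claw": -1},
  {"dx": 0, "dy": 0, "dz": 0, "wx": 0, "wy": 0, "wz": 0, "claw": -1},
  {"dx": 0, "dy": 0, "dz": 0, "wx": 0, "wy": 0, "wz": 0, "claw": -1},
])

```text
clock: 18.2
tcp_pos: [0.6151, 0.2227, 0.2846]
orientation: [[-1.0, -0.004, 0.001], [-0.004, 1.0, 0.003], [-0.001, 0.003, -1.0]]
wrist_force: [3.7, 9.8, 0.6]
width: 0.135
grip_force: 39.6
```

Run:
```python
from h import *
s=snap('wrist','w8.png');t=snap('top','t8.png')
st=manip.sense();print(st['tcp_pos'],st['wrist_force'],st['width'],st['grip_force'])
a=cv2.resize(s['frame'][...,::-1],(400,300));b=cv2.resize(t['frame'][150:250,200:400,::-1],(400,300),interpolation=cv2.INTER_CUBIC);cv2.imwrite('pics/c8.png',np.hstack([a,b]))
```

```text
[0.61513534 0.22267998 0.28466201] [3.24083208 9.94939482 0.34459026] 0.1314955076880985 39.58023011684418
```

View pics/c8.png

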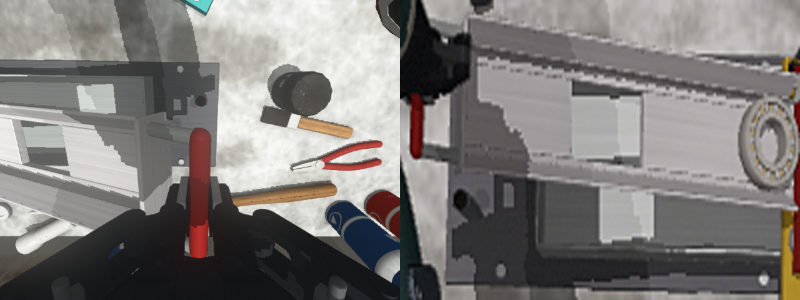

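The plug has left the upper floor and dropped through the slot. The bearing rests against the gate (crop (770,140)). Now I'll lower the tray back along the arc.

arm_command([
  {"dx": 0, "dy": 0.017, "dz": -0.035, "wx": 0, "wy": 0, "wz": 0, "claw": -1},
  {"dx": 0, "dy": 0.033, "dz": -0.07, "wx": 0, "wy": 0, "wz": 0, "claw": -1},
  {"dx": 0, "dy": 0.049, "dz": -0.106, "wx": 0, "wy": 0, "wz": 0, "claw": -1},
  {"dx": 0, "dy": 0.065, "dz": -0.141, "wx": 0, "wy": 0, "wz": 0, "claw": -1},
  {"dx": 0, "dy": 0.078, "dz": -0.178, "wx": 0, "wy": 0, "wz": 0, "claw": -1},
  {"dx": 0, "dy": 0.091, "dz": -0.215, "wx": 0, "wy": 0, "wz": 0, "claw": -1},
  {"dx": 0, "dy": 0.104, "dz": -0.251, "wx": 0, "wy": 0, "wz": 0, "claw": -1},
  {"dx": 0, "dy": 0.117, "dz": -0.288, "wx": 0, "wy": 0, "wz": 0, "claw": -1},
])

```text
clock: 19.1
tcp_pos: [0.6154, 0.2571, 0.1977]
orientation: [[-1.0, -0.003, 0.002], [-0.003, 1.0, 0.0], [-0.002, 0.0, -1.0]]
wrist_force: [3.6, 2.6, -3.1]
width: 0.136
grip_force: 39.7
```

arm_command([
  {"dx": 0, "dy": 0.01, "dz": -0.037, "wx": 0, "wy": 0, "wz": 0, "claw": -1},
  {"dx": 0, "dy": 0.019, "dz": -0.075, "wx": 0, "wy": 0, "wz": 0, "claw": -1},
  {"dx": 0, "dy": 0.028, "dz": -0.113, "wx": 0, "wy": 0, "wz": 0, "claw": -1},
  {"dx": 0, "dy": 0.036, "dz": -0.151, "wx": 0, "wy": 0, "wz": 0, "claw": -1},
  {"dx": 0, "dy": 0.042, "dz": -0.19, "wx": 0, "wy": 0, "wz": 0, "claw": -1},
  {"dx": 0, "dy": 0.048, "dz": -0.228, "wx": 0, "wy": 0, "wz": 0, "claw": -1},
  {"dx": 0, "dy": 0.054, "dz": -0.267, "wx": 0, "wy": 0, "wz": 0, "claw": -1},
  {"dx": 0, "dy": 0.057, "dz": -0.3, "wx": 0, "wy": 0, "wz": 0, "claw": -1},
])

```text
clock: 19.9
tcp_pos: [0.6156, 0.2735, 0.1077]
orientation: [[-1.0, -0.003, 0.002], [-0.003, 1.0, -0.001], [-0.002, -0.001, -1.0]]
wrist_force: [-4.7, -13.7, 54.7]
width: 0.134
grip_force: 47.4
```

arm_command([
  {"dx": 0, "dy": 0, "dz": -0.005, "wx": 0, "wy": 0, "wz": 0, "claw": -1},
  {"dx": 0, "dy": 0, "dz": -0.005, "wx": 0, "wy": 0, "wz": 0, "claw": -0.3},
  {"dx": 0, "dy": 0, "dz": -0.005, "wx": 0, "wy": 0, "wz": 0, "claw": -0.3},
  {"dx": 0, "dy": 0, "dz": -0.005, "wx": 0, "wy": 0, "wz": 0, "claw": -0.3},
  {"dx": 0, "dy": 0, "dz": 0.1, "wx": 0, "wy": 0, "wz": 0, "claw": -0.3},
  {"dx": 0, "dy": 0, "dz": 0.25, "wx": 0, "wy": 0, "wz": 0, "claw": -0.3},
  {"dx": 0, "dy": 0, "dz": 0.4, "wx": 0, "wy": 0, "wz": 0, "claw": -0.3},
  {"dx": 0, "dy": 0, "dz": 0.4, "wx": 0, "wy": 0, "wz": 0, "claw": -0.3},
])

```text
clock: 20.7
tcp_pos: [0.6166, 0.2742, 0.2337]
orientation: [[-1.0, -0.003, 0.008], [-0.003, 1.0, 0.002], [-0.008, 0.002, -1.0]]
wrist_force: [0.1, 0.1, -1.0]
width: 0.351
grip_force: 0.0
```

Run:
```python
from h import *
s=snap('side','s9.png');t=snap('top','t9.png');np.save('t9.npy',t,allow_pickle=True)
st=manip.sense();print(st['tcp_pos'],st['wrist_force'],st['clock'],st['width'])
f=t['frame'];hsv=cv2.cvtColor(f,cv2.COLOR_RGB2HSV)
red=(((hsv[...,0]<8)|(hsv[...,0]>172))&(hsv[...,1]>140)&(hsv[...,2]>70)).astype(np.uint8)
k=np.zeros_like(red);k[160:250,195:222]=red[160:250,195:222];print('handle',cv2.boundingRect(k))
dark=(hsv[...,2]<60).astype(np.uint8);k=np.zeros_like(dark);k[185:225,390:406]=dark[185:225,390:406]
cs,_=cv2.findContours(k,cv2.RETR_EXTERNAL,cv2.CHAIN_APPROX_NONE)
for c in cs:
  if cv2.contourArea(c)>30: r=cv2.minAreaRect(c);print('rib',r,ray(t,*r[0],.149))
a=cv2.resize(f[150:250,200:420,::-1],(660,300),interpolation=cv2.INTER_CUBIC)
b=cv2.resize(s['frame'][190:330,280:440,::-1],(340,300),interpolation=cv2.INTER_CUBIC);b=cv2.copyMakeBorder(b,0,0,0,320,cv2.BORDER_CONSTANT)
cv2.imwrite('pics/c9.png',np.vstack([a,b]))
```

```text
[0.61531744 0.27372134 0.2283659 ] [-0.04920967  0.06342975  0.05196672] 20.8 0.351225696580613
handle (202, 187, 7, 28)
rib ((399.5, 205.0), (20.0, 7.0), 90.0) [ 0.59374829 -0.15886236  0.149     ]
```

View pics/c9.png

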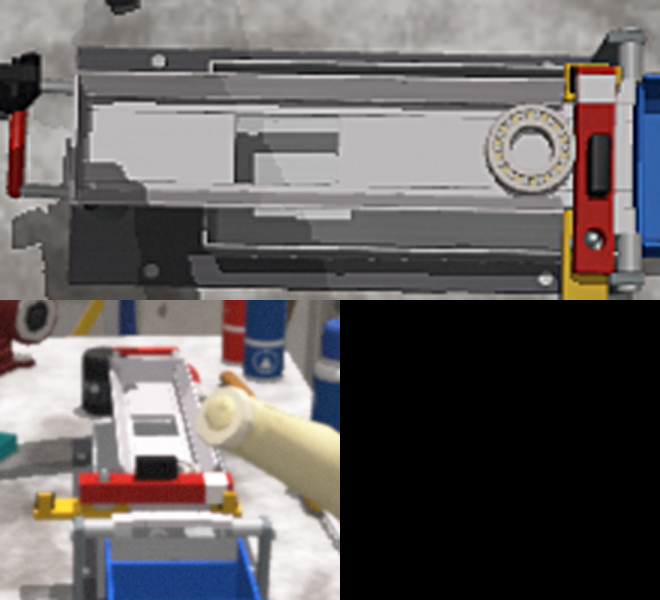

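The tray is level. The bearing is at the gate (crop (530,150)), and the bar has shifted ~4 mm against its stop. The bar is at crop (595,170), with the pin tip at (593,238). Next I'll move above the gate and measure the rib and pin up close.

arm_command([
  {"dx": 0, "dy": -0.1, "dz": 0.07, "wx": 0, "wy": 0, "wz": 0, "claw": -0.3},
  {"dx": -0.01, "dy": -0.22, "dz": 0.07, "wx": 0, "wy": 0, "wz": 0, "claw": -0.3},
  {"dx": -0.02, "dy": -0.35, "dz": 0.07, "wx": 0, "wy": 0, "wz": 0, "claw": -0.3},
  {"dx": -0.03, "dy": -0.48, "dz": 0.07, "wx": 0, "wy": 0, "wz": 0, "claw": -0.3},
  {"dx": -0.04, "dy": -0.61, "dz": 0.07, "wx": 0, "wy": 0, "wz": 0, "claw": -0.3},
  {"dx": -0.05, "dy": -0.74, "dz": 0.07, "wx": 0, "wy": 0, "wz": 0, "claw": -0.3},
  {"dx": -0.06, "dy": -0.87, "dz": 0.07, "wx": 0, "wy": 0, "wz": 0, "claw": -0.3},
  {"dx": -0.072, "dy": -1.0, "dz": 0.07, "wx": 0, "wy": 0, "wz": 0, "claw": -0.3},
])

```text
clock: 21.6
tcp_pos: [0.5924, -0.0278, 0.2472]
orientation: [[-1.0, -0.003, -0.002], [-0.003, 1.0, 0.0], [0.002, 0.0, -1.0]]
wrist_force: [0.2, -0.3, 0.4]
width: 0.348
grip_force: 0.0
```

arm_command([
  {"dx": 0, "dy": -0.14, "dz": 0, "wx": 0, "wy": 0, "wz": 0, "claw": -0.3},
  {"dx": 0, "dy": -0.28, "dz": 0, "wx": 0, "wy": 0, "wz": 0, "claw": -0.3},
  {"dx": 0, "dy": -0.4, "dz": 0, "wx": 0, "wy": 0, "wz": 0, "claw": -0.3},
  {"dx": 0, "dy": -0.44, "dz": 0, "wx": 0, "wy": 0, "wz": 0, "claw": -0.3},
  {"dx": 0, "dy": -0.44, "dz": 0, "wx": 0, "wy": 0, "wz": 0, "claw": -0.3},
  {"dx": 0, "dy": -0.44, "dz": 0, "wx": 0, "wy": 0, "wz": 0, "claw": -0.3},
  {"dx": 0, "dy": -0.44, "dz": 0, "wx": 0, "wy": 0, "wz": 0, "claw": -0.3},
  {"dx": 0, "dy": -0.44, "dz": 0, "wx": 0, "wy": 0, "wz": 0, "claw": -0.3},
])

```text
clock: 22.4
tcp_pos: [0.5934, -0.1572, 0.2487]
orientation: [[-1.0, -0.004, -0.0], [-0.004, 1.0, 0.0], [0.0, 0.0, -1.0]]
wrist_force: [-0.5, 0.9, -0.1]
width: 0.348
grip_force: 0.0
```

```bash
cat >> h.py <<'E'
def redm(f,sm=140):
    h=cv2.cvtColor(f,cv2.COLOR_RGB2HSV)
    return (((h[...,0]<8)|(h[...,0]>172))&(h[...,1]>sm)&(h[...,2]>60)).astype(np.uint8)
def conts(m,mn=100):
    return [c for c in cv2.findContours(m,cv2.RETR_CCOMP,cv2.CHAIN_APPROX_NONE)[0] if cv2.contourArea(c)>mn]
E
python3 - <<'E'
from h import *
np.set_printoptions(precision=4,suppress=True)
s=snap('wrist','w10.png');np.save('w10.npy',s,allow_pickle=True)
st=manip.sense();print(st['tcp_pos'],st['orientation'],st['joint_pos'].round(1),s['eye'],proj(s,[.5937,-.1585,.149]),proj(s,[.541,-.156,.133]))
for c in conts(redm(s['frame']),40):
    r=cv2.minAreaRect(c);x,y,w,h=cv2.boundingRect(c);print(np.round(r[0],1),np.round(r[1],1),round(r[2],1),cv2.contourArea(c),(x,y,w,h),ray(s,*r[0],.125))
E
```

```text
[ 0.5934 -0.1574  0.2487] [[-1.     -0.0042  0.    ]
 [-0.0042  1.      0.0001]
 [-0.      0.0001 -1.    ]] [-22.5  23.9  13.4  79.5   0.  -22.7] [ 0.5187 -0.1573  0.3924] [316.3902 233.7475] [320.2328 156.5716]
[313.5 312.5] [ 5. 31.] 90.0 146.5 (298, 310, 32, 6) [ 0.6705 -0.1608  0.125 ]
[315.5 244.5] [35. 81.] 0.0 1143.0 (298, 204, 36, 82) [ 0.61   -0.1593  0.125 ]
[317.5 139.5] [33. 37.] 90.0 930.5 (299, 123, 38, 34) [ 0.5295 -0.158   0.125 ]
```

Run:
```python
from h import *
np.set_printoptions(precision=4,suppress=True)
s=np.load('w10.npy',allow_pickle=True).item();f=s['frame'];hsv=cv2.cvtColor(f,cv2.COLOR_RGB2HSV)
m=redm(f)
for r in range(118,215,2):
    print(r,''.join('#' if m[r,c] else ('d' if hsv[r,c,2]<50 else ('w' if hsv[r,c,2]>150 else '.')) for c in range(288,346)))
```

```text
118 ..............................................wwwwwwww....
120 ..............................................wwwwwwww....
122 ................................................wwwwww....
124 ...........######################################wwwww....
126 ...........######################################wwwwwwww.
128 ...........######################################wwwww....
130 ...........######################################wwwww....
132 ...........######################################wwwww....
134 ...........######################################wwwww....
136 ...........######################################wwwww....
138 ...........######################################wwwww....
140 ...........###.##################################wwwww....
142 ...........####..################################wwwww....
144 ...........#.#.##.##.############################wwww.....
146 ...........################.#.##.#############.##wwwwww...
148 ............########.#..............#.####..#####.www.....
150 ...........##.#.##....................#.###...###...w.....
152 .............#.#.#.......
[... 1286 characters left out ...]
wwwww..
194 ...............................................wwwwwwwwwww
196 ...............................................wwwwwwwwwww
198 ...............................................wwwwwwwwwww
200 .......ww......................................wwwwwwwwwww
202 wwwwwwwww......................................wwwwwwwwwww
204 wwwwwwwww...................................##wwwwwwww....
206 wwwwwwwwww..................................##wwwwwwwwww..
208 wwwwwwwwww..................................##wwwwwww.....
210 wwwwwwwwww..................................##wwwww.......
212 wwwwwwwwww..............................######www.........
214 wwwwwwwwwww#####........................######w...........
```

Run:
```python
from h import *
np.set_printoptions(precision=4,suppress=True)
s=np.load('w10.npy',allow_pickle=True).item();f=s['frame'];hsv=cv2.cvtColor(f,cv2.COLOR_RGB2HSV)
h=hsv[...,0];m=(((h<10)|(h>170))&(hsv[...,1]>110)).astype(np.uint8)
for r in range(140,290,3):
    print(r,''.join('#' if m[r,c] else ('d' if hsv[r,c,2]<45 else ('w' if hsv[r,c,2]>110 else '.')) for c in range(288,346)))
for c in conts(m[:, :],60):
    r=cv2.minAreaRect(c)
    if 280<r[0][0]<350 and r[0][1]<320: print(np.round(r[0],1),np.round(r[1],1),[ray(s,*r[0],z)[:2] for z in(.125,.133)])
```

```text
140 ...........######################################wwwww....
143 ...........######################################wwwww....
146 ...........######################################wwwwww...
149 ...........############.............#############wwwww....
152 ...........#########...................##########wwwww....
155 ...........########.....................#########ww.......
158 ...........########......................########.........
161 ...........#########....................########..........
164 ...........###########.................#########..........
167 wwwwwww....################....#..##############..........
170 wwwwwww....#####################################..........
173 wwwwwww....#####################################..........
176 wwwwwww....#####################################..........
179 wwwwwww....#####################################..........
182 wwwwwww....#####################################.........w
185 wwwwwww....####################################ww.........
188 wwwwwww....###################################............
191 wwwwwwwwww.##############
[... 1663 characters left out ...]
wwwwwwww
272 wwwwwwwwww##################################wwwwwwwwwwwwww
275 wwwwwwwwww##################################wwwwwwwwwwwwww
278 wwwwwwww..##################################wwwww......www
281 wwwwwwww.w##################################wwwww......www
284 wwwwwwww.w##################################wwwww......www
287 wwwwwww..wwwwwwwwwwwwwwwwwwwwwwwwwwwwwwwwwww.wwww......www
[313.5 312. ] [ 6. 33.] [array([ 0.67  , -0.1608]), array([ 0.6655, -0.1607])]
[316. 245.] [82. 36.] [array([ 0.6104, -0.1589]), array([ 0.6077, -0.1588])]
[317.5 163.5] [81. 37.] [array([ 0.5467, -0.1579]), array([ 0.5459, -0.1579])]
[317.5 158. ] [23. 22.] [array([ 0.5427, -0.158 ]), array([ 0.542 , -0.1579])]
```

Run:
```python
from h import *
s=np.load('w10.npy',allow_pickle=True).item();g=cv2.cvtColor(s['frame'],cv2.COLOR_RGB2GRAY);S=cv2.cvtColor(s['frame'],cv2.COLOR_RGB2HSV)[...,1]
print('cols 302..334');
for r in range(144,172): print(r,' '.join('%3d'%v for v in g[r,302:335]))
```

```text
cols 302..334
144  55  53  53  54  52  53  55  52  54  54  54  53  53  54  53  53  54  54  54  54  54  54  55  54  54  55  55  55  55  54  55  54  55
145  51  54  53  53  53  53  52  53  53  54  54  55  54  54  54  54  55  55  53  55  54  55  55  55  55  56  54  56  55  53  55  56  55
146  53  53  52  53  54  52  54  53  54  54  54  53  52  53  53  52  52  53  55  54  53  54  54  53  54  54  55  55  55  55  55  56  56
147  52  53  54  53  53  52  54  54  54  55  52  52  51  53  59  58  57  51  51  51  54  54  54  54  54  53  54  54  55  54  55  56  54
148  54  54  54  53  54  53  54  54  52  52  54  72  89  89  90  90  90  89  86  63  52  52  53  55  54  54  55  56  56  56  55  55  55
149  53  53  54  53  55  54  54  52  55  71  89  91  96  96  95  94  89  88  86  82  78  62  53  54  55  54  55  54  55  56  56  55  55
150  53  55  53  54  55  54  53  54  72  92  96  96  96  95  90  83  82  83  82  83  81  77  66  52  53  57  56  55  54  56  57  56  55
151  53  54  55  54  53  53  59  81  92  97  96  96  95  91  82  81  81  82  82  82  82  81  78  66  53  54  55  55  56  57  56  57  5
[... 2021 characters left out ...]
  57  58  58  59  59
167  57  55  56  56  56  56  56  55  54  53  53  52  53  54  54  57  56  53  55  55  53  55  56  57  56  58  59  59  60  59  57  57  59
168  56  57  55  57  56  57  56  56  57  55  53  53  52  52  53  53  53  54  55  53  55  56  57  58  59  58  58  59  58  58  59  61  60
169  55  57  57  57  56  56  58  57  57  56  56  57  55  54  54  54  55  56  55  56  57  59  58  59  58  60  60  59  59  59  59  59  59
170  56  57  56  56  56  57  56  58  56  56  56  56  57  57  57  56  56  57  57  58  58  59  59  58  58  60  59  59  60  61  60  59  59
171  56  57  58  57  57  57  57  58  57  59  58  58  58  57  57  58  59  60  59  59  59  58  58  59  59  58  60  60  59  60  58  60  59
```

Run:
```python
from h import *
s=np.load('w10.npy',allow_pickle=True).item()
print('pin',ray(s,321,159.3,.133),'hole',ray(s,317,157,.125))
print('rib',[ray(s,c,r,.149).round(4) for c,r in((304,234),(326,234),(315,203),(315,263))],'bar long', [ray(s,c,275,.125).round(4) for c in (297.5,332)],[ray(s,c,180,.125).round(4) for c in (298.5,336)])
```

```text
pin [ 0.54291139 -0.15543981  0.133     ] hole [ 0.54200627 -0.15833504  0.125     ]
rib [array([ 0.5939, -0.1673,  0.149 ]), array([ 0.5939, -0.1516,  0.149 ]), array([ 0.5713, -0.1595,  0.149 ]), array([ 0.6161, -0.1595,  0.149 ])] bar long [array([ 0.6363, -0.1739,  0.125 ]), array([ 0.6361, -0.1458,  0.125 ])] [array([ 0.559 , -0.1721,  0.125 ]), array([ 0.5589, -0.144 ,  0.125 ])]
```

The rib is 15.7 mm wide with its centre at (0.5937, -0.1595). The hole is at (0.542, -0.1583), 52 mm from the rib as it should be, and the pin tip is at (0.5429, -0.1554). I'll grip the rib and lift.

arm_command([
  {"dx": 0, "dy": -0.007, "dz": -0.1, "wx": 0, "wy": 0, "wz": -0.0085, "claw": -0.3},
  {"dx": 0, "dy": -0.007, "dz": -0.2, "wx": 0, "wy": 0, "wz": -0.0085, "claw": -0.3},
  {"dx": 0, "dy": -0.007, "dz": -0.3, "wx": 0, "wy": 0, "wz": -0.0085, "claw": -0.3},
  {"dx": 0, "dy": -0.007, "dz": -0.36, "wx": 0, "wy": 0, "wz": -0.0085, "claw": -0.3},
  {"dx": 0, "dy": -0.007, "dz": -0.4, "wx": 0, "wy": 0, "wz": -0.0085, "claw": -0.3},
  {"dx": 0, "dy": -0.007, "dz": -0.4, "wx": 0, "wy": 0, "wz": -0.0085, "claw": -0.3},
  {"dx": 0, "dy": -0.007, "dz": -0.4, "wx": 0, "wy": 0, "wz": -0.0085, "claw": -0.3},
  {"dx": 0, "dy": -0.007, "dz": -0.4, "wx": 0, "wy": 0, "wz": -0.0085, "claw": -1},
], force=60)

```text
clock: 23.25
tcp_pos: [0.594, -0.1605, 0.1299]
orientation: [[-1.0, 0.024, 0.002], [0.024, 1.0, -0.0], [-0.002, -0.0, -1.0]]
wrist_force: [-1.4, 21.6, 15.0]
width: 0.196
grip_force: 11.6
```

arm_command([
  {"dx": 0, "dy": 0, "dz": 0, "wx": 0, "wy": 0, "wz": 0, "claw": -1},
  {"dx": 0, "dy": 0, "dz": 0, "wx": 0, "wy": 0, "wz": 0, "claw": -1},
  {"dx": 0, "dy": 0, "dz": 0, "wx": 0, "wy": 0, "wz": 0, "claw": -1},
  {"dx": 0, "dy": 0, "dz": 0, "wx": 0, "wy": 0, "wz": 0, "claw": -1},
  {"dx": 0, "dy": 0, "dz": 0, "wx": 0, "wy": 0, "wz": 0, "claw": -1},
  {"dx": 0, "dy": 0, "dz": 0, "wx": 0, "wy": 0, "wz": 0, "claw": -1},
  {"dx": 0, "dy": 0, "dz": 0, "wx": 0, "wy": 0, "wz": 0, "claw": -1},
  {"dx": 0, "dy": 0, "dz": 0, "wx": 0, "wy": 0, "wz": 0, "claw": -1},
])

```text
clock: 24.05
tcp_pos: [0.594, -0.1598, 0.1301]
orientation: [[-1.0, 0.023, 0.002], [0.023, 1.0, 0.001], [-0.002, 0.001, -1.0]]
wrist_force: [-0.7, 6.4, 5.3]
width: 0.175
grip_force: 59.1
```

arm_command([
  {"dx": 0, "dy": 0.003, "dz": 0.02, "wx": 0, "wy": 0, "wz": 0, "claw": -1},
  {"dx": 0, "dy": 0.005, "dz": 0.05, "wx": 0, "wy": 0, "wz": 0, "claw": -1},
  {"dx": 0, "dy": 0.005, "dz": 0.08, "wx": 0, "wy": 0, "wz": 0, "claw": -1},
  {"dx": 0, "dy": 0.005, "dz": 0.12, "wx": 0, "wy": 0, "wz": 0, "claw": -1},
  {"dx": 0, "dy": 0.005, "dz": 0.16, "wx": 0, "wy": 0, "wz": 0, "claw": -1},
  {"dx": 0, "dy": 0.005, "dz": 0.22, "wx": 0, "wy": 0, "wz": 0, "claw": -1},
  {"dx": 0, "dy": 0.005, "dz": 0.28, "wx": 0, "wy": 0, "wz": 0, "claw": -1},
  {"dx": 0, "dy": 0.005, "dz": 0.28, "wx": 0, "wy": 0, "wz": 0, "claw": -1},
])

```text
clock: 24.85
tcp_pos: [0.5943, -0.1595, 0.2154]
orientation: [[-1.0, 0.024, 0.004], [0.024, 1.0, -0.002], [-0.004, -0.001, -1.0]]
wrist_force: [0.5, 0.4, -2.4]
width: 0.171
grip_force: 58.9
```

Run:
```python
from h import *
s=snap('wrist','w11.png');np.save('w11.npy',s,allow_pickle=True)
st=manip.sense();print(st['tcp_pos'],st['orientation'].round(3),st['joint_pos'].round(1),st['width'],st['grip_force'],st['wrist_force'])
g=cv2.cvtColor(s['frame'],cv2.COLOR_RGB2GRAY)
f=s['frame'];hsv=cv2.cvtColor(f,cv2.COLOR_RGB2HSV)
h=hsv[...,0];m=(((h<10)|(h>170))&(hsv[...,1]>110)).astype(np.uint8)
zt=st['tcp_pos'][2]-.130+.125
for c in conts(m,60):
    r=cv2.minAreaRect(c);print(np.round(r[0],1),np.round(r[1],1),round(r[2],1),ray(s,*r[0],zt).round(4))
st0=manip.sense()['clock'];print(st0)
```

```text
[ 0.59394808 -0.15928014  0.21381628] [[-1.     0.024  0.002]
 [ 0.024  1.    -0.001]
 [-0.002 -0.001 -1.   ]] [-22.6  24.3   8.6  74.2   0.  -21.2] 0.16688403721283673 58.902708292007446 [ 0.41396579  0.36833176 -3.2052697 ]
[318.7 375.1] [55.1 24.9] 1.0 [ 0.6404 -0.1603  0.2088]
[318.5 201. ] [160.  69.] 90.0 [ 0.5513 -0.1582  0.2088]
[319.2 177.9] [31.3 33.5] 63.4 [ 0.5414 -0.1577  0.2088]
24.9
```

The bar is held with its hole 52.5 mm from the TCP, as expected. Next I'll turn it -179° in three calls while moving the hole over the pin.

arm_command([
  {"dx": -0.01, "dy": 0, "dz": 0, "wx": 0, "wy": 0, "wz": -0.042, "claw": -1},
  {"dx": -0.02, "dy": 0, "dz": 0, "wx": 0, "wy": 0, "wz": -0.084, "claw": -1},
  {"dx": -0.04, "dy": 0, "dz": 0, "wx": 0, "wy": 0, "wz": -0.126, "claw": -1},
  {"dx": -0.06, "dy": 0, "dz": 0, "wx": 0, "wy": 0, "wz": -0.168, "claw": -1},
  {"dx": -0.08, "dy": 0, "dz": 0, "wx": 0, "wy": 0, "wz": -0.21, "claw": -1},
  {"dx": -0.1, "dy": 0, "dz": 0, "wx": 0, "wy": 0, "wz": -0.252, "claw": -1},
  {"dx": -0.12, "dy": 0, "dz": 0, "wx": 0, "wy": 0, "wz": -0.294, "claw": -1},
  {"dx": -0.14, "dy": 0, "dz": 0, "wx": 0, "wy": 0, "wz": -0.333, "claw": -1},
])

```text
clock: 25.7
tcp_pos: [0.5508, -0.1589, 0.2117]
orientation: [[-0.475, 0.88, -0.001], [0.88, 0.475, 0.001], [0.001, -0.001, -1.0]]
wrist_force: [0.2, 1.2, -1.9]
width: 0.174
grip_force: 58.9
```

arm_command([
  {"dx": -0.02, "dy": 0, "dz": 0, "wx": 0, "wy": 0, "wz": -0.042, "claw": -1},
  {"dx": -0.04, "dy": 0, "dz": 0, "wx": 0, "wy": 0, "wz": -0.084, "claw": -1},
  {"dx": -0.06, "dy": 0, "dz": 0, "wx": 0, "wy": 0, "wz": -0.126, "claw": -1},
  {"dx": -0.08, "dy": 0, "dz": 0, "wx": 0, "wy": 0, "wz": -0.168, "claw": -1},
  {"dx": -0.1, "dy": 0, "dz": 0, "wx": 0, "wy": 0, "wz": -0.21, "claw": -1},
  {"dx": -0.12, "dy": 0, "dz": 0, "wx": 0, "wy": 0, "wz": -0.252, "claw": -1},
  {"dx": -0.14, "dy": 0, "dz": 0, "wx": 0, "wy": 0, "wz": -0.294, "claw": -1},
  {"dx": -0.16, "dy": 0, "dz": 0, "wx": 0, "wy": 0, "wz": -0.333, "claw": -1},
])

```text
clock: 26.5
tcp_pos: [0.5028, -0.1588, 0.2118]
orientation: [[0.523, 0.852, -0.001], [0.852, -0.523, 0.0], [-0.0, -0.001, -1.0]]
wrist_force: [0.7, -0.5, -1.6]
width: 0.171
grip_force: 58.9
```

arm_command([
  {"dx": -0.01, "dy": 0.005, "dz": 0, "wx": 0, "wy": 0, "wz": -0.042, "claw": -1},
  {"dx": -0.02, "dy": 0.01, "dz": 0, "wx": 0, "wy": 0, "wz": -0.084, "claw": -1},
  {"dx": -0.03, "dy": 0.014, "dz": 0, "wx": 0, "wy": 0, "wz": -0.126, "claw": -1},
  {"dx": -0.045, "dy": 0.014, "dz": 0, "wx": 0, "wy": 0, "wz": -0.168, "claw": -1},
  {"dx": -0.045, "dy": 0.014, "dz": 0, "wx": 0, "wy": 0, "wz": -0.21, "claw": -1},
  {"dx": -0.045, "dy": 0.014, "dz": 0, "wx": 0, "wy": 0, "wz": -0.252, "claw": -1},
  {"dx": -0.045, "dy": 0.014, "dz": 0, "wx": 0, "wy": 0, "wz": -0.294, "claw": -1},
  {"dx": -0.045, "dy": 0.014, "dz": 0, "wx": 0, "wy": 0, "wz": -0.329, "claw": -1},
])

```text
clock: 27.3
tcp_pos: [0.4895, -0.1547, 0.2118]
orientation: [[1.0, -0.013, -0.001], [-0.013, -1.0, 0.0], [-0.001, -0.0, -1.0]]
wrist_force: [0.4, 0.0, -1.7]
width: 0.169
grip_force: 58.9
```

Run:
```python
from h import *
np.set_printoptions(precision=4,suppress=True)
s=snap('wrist','w12.png');np.save('w12.npy',s,allow_pickle=True);t=snap('top','t12.png');np.save('t12.npy',t,allow_pickle=True)
st=manip.sense();print(st['tcp_pos'],st['orientation'],st['joint_pos'].round(1),st['width'],st['grip_force'],st['wrist_force'])
f=s['frame'];hsv=cv2.cvtColor(f,cv2.COLOR_RGB2HSV)
h=hsv[...,0];m=(((h<10)|(h>170))&(hsv[...,1]>110)).astype(np.uint8)
zt=st['tcp_pos'][2]-.130+.125
for c in conts(m,60):
    r=cv2.minAreaRect(c);print(np.round(r[0],1),np.round(r[1],1),round(r[2],1),ray(s,*r[0],zt).round(4))
print('pin proj',proj(s,[.5429,-.1554,.133]))
```

```text
[ 0.4895 -0.1547  0.2119] [[ 1.     -0.0099 -0.001 ]
 [-0.0099 -1.      0.0005]
 [-0.001  -0.0004 -1.    ]] [-26.6  14.4  -6.8  68.9  -0.  153.9] 0.17104387224595446 58.89776945114136 [-1.0428 -0.4318 -1.5664]
[318.7 375.1] [55.1 24.9] 1.0 [ 0.4458 -0.1541  0.2069]
[318.5 201. ] [ 69. 160.] -0.0 [ 0.5338 -0.1552  0.2069]
[318.8 178.3] [32.5 31.8] 45.0 [ 0.5435 -0.1554  0.2069]
pin proj [318.5315 161.4353]
```

arm_command([
  {"dx": 0.002, "dy": 0, "dz": -0.03, "wx": 0, "wy": 0, "wz": 0, "claw": -1},
  {"dx": 0.002, "dy": 0, "dz": -0.07, "wx": 0, "wy": 0, "wz": 0, "claw": -1},
  {"dx": 0.002, "dy": 0, "dz": -0.11, "wx": 0, "wy": 0, "wz": 0, "claw": -1},
  {"dx": 0.002, "dy": 0, "dz": -0.14, "wx": 0, "wy": 0, "wz": 0, "claw": -1},
  {"dx": 0.002, "dy": 0, "dz": -0.155, "wx": 0, "wy": 0, "wz": 0, "claw": -1},
  {"dx": 0.002, "dy": 0, "dz": -0.155, "wx": 0, "wy": 0, "wz": 0, "claw": -1},
  {"dx": 0.002, "dy": 0, "dz": -0.155, "wx": 0, "wy": 0, "wz": 0, "claw": -1},
  {"dx": 0.002, "dy": 0, "dz": -0.155, "wx": 0, "wy": 0, "wz": 0, "claw": -1},
])

```text
clock: 28.2
tcp_pos: [0.4907, -0.1549, 0.1666]
orientation: [[1.0, -0.008, 0.001], [-0.008, -1.0, -0.0], [0.001, 0.0, -1.0]]
wrist_force: [-0.1, 0.1, -1.6]
width: 0.17
grip_force: 58.9
```

Run:
```python
from h import *
np.set_printoptions(precision=4,suppress=True)
s=snap('wrist','w13.png');np.save('w13.npy',s,allow_pickle=True)
st=manip.sense();print(st['tcp_pos'],st['wrist_force'])
print('pin proj',proj(s,[.5429,-.1554,.133]))
f=s['frame'];g=cv2.cvtColor(f,cv2.COLOR_RGB2GRAY)
print('cols 298..342 step2, gray; R-G')
for r in range(156,202,2): print(r,' '.join('%3d'%v for v in g[r,298:342:2]),'|',' '.join('%3d'%v for v in (f[r,298:342:2,0].astype(int)-f[r,298:342:2,1])))
```

```text
[ 0.4907 -0.1549  0.1666] [-0.2959 -0.3341 -0.5279]
pin proj [318.612  173.4435]
cols 298..342 step2, gray; R-G
156  90  89  90  91  90  91  91  91  90  92  90  91  91  91  92  92  91  91  91  91  91  93 |  99  99 100 101 100 100 101 100 100 101 102 102 101 100  99  99  99  99 100  99  99  98
158  89  88  89  90  90  90  90  90  90  90  90  91  91  91  91  90  91  91  91  91  91  91 |  99  99  99 101 101 101 100 102 102 102 102 101 101 101  99  99  99 100 100  98  99 100
160  88  89  89  89  90  89  90  90  89  90  90  90  91  89  90  90  91  91  90  91  90  91 | 100  99 100 101 101 102 101 102 102 102 102 102 102 101 100 100 100  99  99 100  99 100
162  89  89  88  90  89  90  90  90  86  81  79  79  83  87  90  91  90  88  90  89  89  89 | 102 101 102 101 102 103 103 104  94  88  81  81  91  96 103 101 100 101 101 101 100  99
164  88  88  88  88  88  87  75  73  71  74  75  75  71  72  74  80  88  88  89  88  89  89 | 103 102 102 101 103 100  76  71  66  45  42  48  59  69  73  86 102 102 101 101 100 100
166  88  88  89  87  80  59  72  80  83  84  85  86  84  82  80  70  72  85  8
[... 2497 characters left out ...]
  51  53  52  53  54  53  54  54  55  55  53  53  59  74  82  82 | 100  88  79  41  42  43  46  47  49  49  49  49  49  48  49  47  49  47  59  86 100 101
196  83  83  72  68  51  50  52  51  52  52  53  53  53  53  53  54  49  54  74  76  81  82 | 100 100  81  75  44  45  44  47  47  48  48  48  48  49  49  48  42  49  86  93 101 100
198  82  80  79  71  68  52  52  53  51  52  52  53  52  52  53  52  63  73  75  80  81  81 | 100 102  98  83  78  44  45  46  48  48  50  48  49  50  50  48  67  84  90 102 101 101
200  81  81  81  79  72  72  61  51  52  53  51  53  54  54  57  70  74  78  81  81  82  81 |  99 101 101  99  84  84  68  47  48  47  49  50  51  50  61  85  90  94 101 101 101 102
```

Run:
```python
from h import *
s=np.load('w13.npy',allow_pickle=True).item()
print('pin',ray(s,319.3,174.3,.133),'hole',ray(s,319,182,.1616), 'bot rim row191',ray(s,319,192,.1396),'top rim',ray(s,319,163,.1616),ray(s,319,201.5,.1616))
```

```text
pin [ 0.54247579 -0.15573733  0.133     ] hole [ 0.54312495 -0.155515    0.1616    ] bot rim row191 [ 0.5348479 -0.1555164  0.1396   ] top rim [ 0.55095096 -0.15557076  0.1616    ] [ 0.53483309 -0.15545591  0.1616    ]
```

The hole and the pin tip agree within 1 mm (both centred at column ~319). I'll lower the bar onto the pin.

arm_command([
  {"dx": -0.001, "dy": 0, "dz": -0.015, "wx": 0, "wy": 0, "wz": 0, "claw": -1},
  {"dx": -0.001, "dy": 0, "dz": -0.03, "wx": 0, "wy": 0, "wz": 0, "claw": -1},
  {"dx": -0.001, "dy": 0, "dz": -0.045, "wx": 0, "wy": 0, "wz": 0, "claw": -1},
  {"dx": -0.001, "dy": 0, "dz": -0.06, "wx": 0, "wy": 0, "wz": 0, "claw": -1},
  {"dx": -0.001, "dy": 0, "dz": -0.075, "wx": 0, "wy": 0, "wz": 0, "claw": -1},
  {"dx": -0.001, "dy": 0, "dz": -0.09, "wx": 0, "wy": 0, "wz": 0, "claw": -1},
  {"dx": -0.001, "dy": 0, "dz": -0.105, "wx": 0, "wy": 0, "wz": 0, "claw": -1},
  {"dx": -0.001, "dy": 0, "dz": -0.115, "wx": 0, "wy": 0, "wz": 0, "claw": -1},
])

```text
clock: 29.05
tcp_pos: [0.4901, -0.1548, 0.1312]
orientation: [[1.0, -0.008, -0.0], [-0.008, -1.0, 0.0], [-0.0, -0.0, -1.0]]
wrist_force: [-0.6, -0.1, -0.6]
width: 0.168
grip_force: 58.9
```

arm_command([
  {"dx": 0, "dy": 0, "dz": -0.003, "wx": 0, "wy": 0, "wz": 0, "claw": -1},
  {"dx": 0, "dy": 0, "dz": -0.003, "wx": 0, "wy": 0, "wz": 0, "claw": -0.6},
  {"dx": 0, "dy": 0, "dz": -0.003, "wx": 0, "wy": 0, "wz": 0, "claw": -0.3},
  {"dx": 0, "dy": 0, "dz": -0.003, "wx": 0, "wy": 0, "wz": 0, "claw": -0.3},
  {"dx": 0, "dy": 0, "dz": 0.05, "wx": 0, "wy": 0, "wz": 0, "claw": -0.3},
  {"dx": 0, "dy": 0, "dz": 0.15, "wx": 0, "wy": 0, "wz": 0, "claw": -0.3},
  {"dx": 0, "dy": 0, "dz": 0.27, "wx": 0, "wy": 0, "wz": 0, "claw": -0.3},
  {"dx": 0, "dy": 0, "dz": 0.4, "wx": 0, "wy": 0, "wz": 0, "claw": -0.3},
])

```text
clock: 29.85
tcp_pos: [0.4898, -0.1546, 0.2529]
orientation: [[1.0, -0.008, -0.0], [-0.008, -1.0, 0.0], [-0.0, -0.0, -1.0]]
wrist_force: [-0.1, -0.7, 0.5]
width: 0.351
grip_force: 0.0
```

Run:
```python
from h import *
np.set_printoptions(precision=4,suppress=True)
s=snap('wrist','w14.png');np.save('w14.npy',s,allow_pickle=True);t=snap('top','t14.png');sd=snap('side','s14.png')
st=manip.sense();print(st['tcp_pos'],st['joint_pos'].round(1),st['wrist_force'])
f=s['frame'];hsv=cv2.cvtColor(f,cv2.COLOR_RGB2HSV);h=hsv[...,0];m=(((h<10)|(h>170))&(hsv[...,1]>110)).astype(np.uint8)
for c in conts(m,60):
    r=cv2.minAreaRect(c);print('w',np.round(r[0],1),np.round(r[1],1),round(r[2],1),ray(s,*r[0],.125).round(4))
g=t['frame'];m=redm(g);k=np.zeros_like(m);k[150:300,370:420]=m[150:300,370:420]
for c in conts(k,30):
    r=cv2.minAreaRect(c);print('t',np.round(r[0],1),[ray(t,*p,.125)[:2] for p in cv2.boxPoints(r)])
# bearing in top
b=cv2.cvtColor(g,cv2.COLOR_RGB2GRAY)[165:235,340:405];hc=cv2.HoughCircles(cv2.GaussianBlur(cv2.resize(b,None,fx=4,fy=4),(5,5),1),cv2.HOUGH_GRADIENT,1,100,param1=100,param2=20,minRadius=45,maxRadius=75)
if hc is not None: print('bearing',[ray(t,x/4+340,y/4+165,.115).round(3) for x,y,r in hc[0][:2]])
```

```text
[ 0.4911 -0.1553  0.2539] [-26.6  13.6  -1.3  74.8  -0.  153.8] [-0.1931  0.0117 -0.7414]
w [319.  308.5] [ 5. 32.] 90.0 [ 0.4148 -0.1545  0.125 ]
w [318. 202.] [160.  38.] 90.0 [ 0.5073 -0.1544  0.125 ]
w [319.  229.5] [24. 63.] 0.0 [ 0.4851 -0.1551  0.125 ]
w [318.  155.5] [22. 21.] 0.0 [ 0.5427 -0.1547  0.125 ]
t [396.  228.5] [array([ 0.5661, -0.1414]), array([ 0.5664, -0.168 ]), array([ 0.5239, -0.1678]), array([ 0.5236, -0.1412])]
t [396.3 229.8] [array([ 0.5415, -0.1435]), array([ 0.5539, -0.1557]), array([ 0.5428, -0.1668]), array([ 0.5304, -0.1545])]
bearing [array([ 0.611, -0.113,  0.115])]
```

The bar sits on the pin with its long end along -x: the hole is at (0.5427, -0.1547) and the top at the right height. I'll turn back while moving to the handle.

arm_command([
  {"dx": 0.02, "dy": 0.06, "dz": 0, "wx": 0, "wy": 0, "wz": 0.042, "claw": -0.35},
  {"dx": 0.04, "dy": 0.12, "dz": 0, "wx": 0, "wy": 0, "wz": 0.084, "claw": -0.35},
  {"dx": 0.06, "dy": 0.18, "dz": 0, "wx": 0, "wy": 0, "wz": 0.126, "claw": -0.35},
  {"dx": 0.08, "dy": 0.24, "dz": 0, "wx": 0, "wy": 0, "wz": 0.168, "claw": -0.35},
  {"dx": 0.1, "dy": 0.3, "dz": 0, "wx": 0, "wy": 0, "wz": 0.21, "claw": -0.35},
  {"dx": 0.12, "dy": 0.36, "dz": 0, "wx": 0, "wy": 0, "wz": 0.252, "claw": -0.35},
  {"dx": 0.14, "dy": 0.42, "dz": 0, "wx": 0, "wy": 0, "wz": 0.294, "claw": -0.35},
  {"dx": 0.16, "dy": 0.48, "dz": 0, "wx": 0, "wy": 0, "wz": 0.334, "claw": -0.35},
])

```text
clock: 30.8
tcp_pos: [0.538, -0.01, 0.2507]
orientation: [[0.5, 0.866, -0.001], [0.866, -0.5, 0.0], [-0.0, -0.001, -1.0]]
wrist_force: [0.4, -0.1, -0.0]
width: 0.327
grip_force: 0.0
```

arm_command([
  {"dx": 0.02, "dy": 0.06, "dz": 0, "wx": 0, "wy": 0, "wz": 0.042, "claw": -0.35},
  {"dx": 0.04, "dy": 0.12, "dz": 0, "wx": 0, "wy": 0, "wz": 0.084, "claw": -0.35},
  {"dx": 0.06, "dy": 0.18, "dz": 0, "wx": 0, "wy": 0, "wz": 0.126, "claw": -0.35},
  {"dx": 0.08, "dy": 0.24, "dz": 0, "wx": 0, "wy": 0, "wz": 0.168, "claw": -0.35},
  {"dx": 0.1, "dy": 0.3, "dz": 0, "wx": 0, "wy": 0, "wz": 0.21, "claw": -0.35},
  {"dx": 0.12, "dy": 0.36, "dz": 0, "wx": 0, "wy": 0, "wz": 0.252, "claw": -0.35},
  {"dx": 0.14, "dy": 0.42, "dz": 0, "wx": 0, "wy": 0, "wz": 0.294, "claw": -0.35},
  {"dx": 0.16, "dy": 0.48, "dz": 0, "wx": 0, "wy": 0, "wz": 0.334, "claw": -0.35},
])

```text
clock: 31.6
tcp_pos: [0.5861, 0.1339, 0.2506]
orientation: [[-0.501, 0.865, -0.001], [0.865, 0.501, -0.0], [0.001, -0.001, -1.0]]
wrist_force: [0.2, 0.1, 0.5]
width: 0.322
grip_force: 0.0
```

arm_command([
  {"dx": 0.02, "dy": 0.06, "dz": 0, "wx": 0, "wy": 0, "wz": 0.042, "claw": -0.35},
  {"dx": 0.04, "dy": 0.12, "dz": 0, "wx": 0, "wy": 0, "wz": 0.084, "claw": -0.35},
  {"dx": 0.06, "dy": 0.18, "dz": 0, "wx": 0, "wy": 0, "wz": 0.126, "claw": -0.35},
  {"dx": 0.08, "dy": 0.24, "dz": 0, "wx": 0, "wy": 0, "wz": 0.168, "claw": -0.35},
  {"dx": 0.09, "dy": 0.3, "dz": 0, "wx": 0, "wy": 0, "wz": 0.21, "claw": -0.35},
  {"dx": 0.1, "dy": 0.36, "dz": 0, "wx": 0, "wy": 0, "wz": 0.252, "claw": -0.35},
  {"dx": 0.1, "dy": 0.42, "dz": 0, "wx": 0, "wy": 0, "wz": 0.294, "claw": -0.35},
  {"dx": 0.1, "dy": 0.465, "dz": 0, "wx": 0, "wy": 0, "wz": 0.334, "claw": -0.35},
])

```text
clock: 32.4
tcp_pos: [0.6159, 0.2737, 0.2504]
orientation: [[-1.0, -0.004, -0.002], [-0.004, 1.0, -0.0], [0.002, -0.0, -1.0]]
wrist_force: [-0.2, -0.6, 0.1]
width: 0.324
grip_force: 0.0
```

arm_command([
  {"dx": 0, "dy": 0, "dz": -0.12, "wx": 0, "wy": 0, "wz": 0, "claw": -0.35},
  {"dx": 0, "dy": 0, "dz": -0.24, "wx": 0, "wy": 0, "wz": 0, "claw": -0.35},
  {"dx": 0, "dy": 0, "dz": -0.36, "wx": 0, "wy": 0, "wz": 0, "claw": -0.35},
  {"dx": 0, "dy": 0, "dz": -0.43, "wx": 0, "wy": 0, "wz": 0, "claw": -0.35},
  {"dx": 0, "dy": 0, "dz": -0.477, "wx": 0, "wy": 0, "wz": 0, "claw": -0.35},
  {"dx": 0, "dy": 0, "dz": -0.477, "wx": 0, "wy": 0, "wz": 0, "claw": -0.35},
  {"dx": 0, "dy": 0, "dz": -0.477, "wx": 0, "wy": 0, "wz": 0, "claw": -1},
  {"dx": 0, "dy": 0, "dz": -0.477, "wx": 0, "wy": 0, "wz": 0, "claw": -1},
], force=40)

```text
clock: 33.2
tcp_pos: [0.616, 0.2733, 0.1091]
orientation: [[-1.0, 0.001, -0.0], [0.001, 1.0, 0.001], [0.0, 0.001, -1.0]]
wrist_force: [-3.0, 4.6, -3.5]
width: 0.139
grip_force: 38.9
```

arm_command([
  {"dx": 0, "dy": 0, "dz": 0, "wx": 0, "wy": 0, "wz": 0, "claw": -1},
  {"dx": 0, "dy": 0, "dz": 0, "wx": 0, "wy": 0, "wz": 0, "claw": -1},
  {"dx": 0, "dy": 0, "dz": 0, "wx": 0, "wy": 0, "wz": 0, "claw": -1},
  {"dx": 0, "dy": 0, "dz": 0, "wx": 0, "wy": 0, "wz": 0, "claw": -1},
  {"dx": 0, "dy": 0, "dz": 0, "wx": 0, "wy": 0, "wz": 0, "claw": -1},
  {"dx": 0, "dy": -0.003, "dz": 0.039, "wx": 0, "wy": 0, "wz": 0, "claw": -1},
  {"dx": 0, "dy": -0.009, "dz": 0.077, "wx": 0, "wy": 0, "wz": 0, "claw": -1},
  {"dx": 0, "dy": -0.015, "dz": 0.116, "wx": 0, "wy": 0, "wz": 0, "claw": -1},
])

```text
clock: 34.0
tcp_pos: [0.616, 0.2689, 0.1446]
orientation: [[-1.0, 0.001, 0.0], [0.001, 1.0, 0.002], [-0.0, 0.002, -1.0]]
wrist_force: [-2.3, 6.1, -3.3]
width: 0.139
grip_force: 39.0
```

arm_command([
  {"dx": 0, "dy": -0.006, "dz": 0.038, "wx": 0, "wy": 0, "wz": 0, "claw": -1},
  {"dx": 0, "dy": -0.014, "dz": 0.076, "wx": 0, "wy": 0, "wz": 0, "claw": -1},
  {"dx": 0, "dy": -0.023, "dz": 0.114, "wx": 0, "wy": 0, "wz": 0, "claw": -1},
  {"dx": 0, "dy": -0.032, "dz": 0.152, "wx": 0, "wy": 0, "wz": 0, "claw": -1},
  {"dx": 0, "dy": -0.042, "dz": 0.189, "wx": 0, "wy": 0, "wz": 0, "claw": -1},
  {"dx": 0, "dy": -0.055, "dz": 0.226, "wx": 0, "wy": 0, "wz": 0, "claw": -1},
  {"dx": 0, "dy": -0.068, "dz": 0.263, "wx": 0, "wy": 0, "wz": 0, "claw": -1},
  {"dx": 0, "dy": -0.081, "dz": 0.3, "wx": 0, "wy": 0, "wz": 0, "claw": -1},
])

```text
clock: 34.8
tcp_pos: [0.6157, 0.245, 0.235]
orientation: [[-1.0, 0.001, 0.0], [0.001, 1.0, 0.003], [-0.0, 0.003, -1.0]]
wrist_force: [-2.3, 9.2, -1.5]
width: 0.132
grip_force: 39.0
```

arm_command([
  {"dx": 0, "dy": -0.013, "dz": 0.036, "wx": 0, "wy": 0, "wz": 0, "claw": -1},
  {"dx": 0, "dy": -0.028, "dz": 0.072, "wx": 0, "wy": 0, "wz": 0, "claw": -1},
  {"dx": 0, "dy": -0.044, "dz": 0.108, "wx": 0, "wy": 0, "wz": 0, "claw": -1},
  {"dx": 0, "dy": -0.061, "dz": 0.143, "wx": 0, "wy": 0, "wz": 0, "claw": -1},
  {"dx": 0, "dy": -0.078, "dz": 0.177, "wx": 0, "wy": 0, "wz": 0, "claw": -1},
  {"dx": 0, "dy": -0.097, "dz": 0.211, "wx": 0, "wy": 0, "wz": 0, "claw": -1},
  {"dx": 0, "dy": -0.116, "dz": 0.245, "wx": 0, "wy": 0, "wz": 0, "claw": -1},
  {"dx": 0, "dy": -0.116, "dz": 0.245, "wx": 0, "wy": 0, "wz": 0, "claw": -1},
])

```text
clock: 35.6
tcp_pos: [0.6155, 0.2096, 0.3095]
orientation: [[-1.0, 0.001, 0.001], [0.001, 1.0, 0.003], [-0.001, 0.003, -1.0]]
wrist_force: [-7.2, 10.5, 2.4]
width: 0.132
grip_force: 39.4
```

Run:
```python
from h import *
t=snap('top','t15.png');st=manip.sense();print(st['tcp_pos'],st['wrist_force'],st['width'])
b=cv2.cvtColor(t['frame'],cv2.COLOR_RGB2GRAY)[160:250,330:500];hc=cv2.HoughCircles(cv2.GaussianBlur(cv2.resize(b,None,fx=4,fy=4),(5,5),1),cv2.HOUGH_GRADIENT,1,100,param1=100,param2=22,minRadius=40,maxRadius=75)
if hc is not None: print([(x/4+330,y/4+160,r/4,ray(t,x/4+330,y/4+160,.024).round(3)) for x,y,r in hc[0][:4]])
f=t['frame'];h=cv2.cvtColor(f,cv2.COLOR_RGB2HSV);m=((h[...,1]<70)).astype(np.uint8);k=np.zeros_like(m);k[178:232,414:490]=m[178:232,414:490]
print([(cv2.boundingRect(c),cv2.contourArea(c)) for c in conts(k,40)])
```

```text
[0.61542418 0.20996369 0.30888844] [-6.11712803 10.44105875  2.3632538 ] 0.1362771336220175
[((425, 192, 13, 28), 290.0)]
```

arm_command([
  {"dx": 0, "dy": 0, "dz": 0, "wx": 0, "wy": 0, "wz": 0, "claw": -1},
  {"dx": 0, "dy": 0, "dz": 0, "wx": 0, "wy": 0, "wz": 0, "claw": -1},
  {"dx": 0, "dy": 0, "dz": 0, "wx": 0, "wy": 0, "wz": 0, "claw": -1},
  {"dx": 0, "dy": 0, "dz": 0, "wx": 0, "wy": 0, "wz": 0, "claw": -1},
  {"dx": 0, "dy": 0, "dz": 0, "wx": 0, "wy": 0, "wz": 0, "claw": -1},
  {"dx": 0, "dy": 0, "dz": 0, "wx": 0, "wy": 0, "wz": 0, "claw": -1},
  {"dx": 0, "dy": 0, "dz": 0, "wx": 0, "wy": 0, "wz": 0, "claw": -1},
  {"dx": 0, "dy": 0, "dz": 0, "wx": 0, "wy": 0, "wz": 0, "claw": -1},
])

```text
clock: 36.45
tcp_pos: [0.6154, 0.2103, 0.3083]
orientation: [[-1.0, 0.001, 0.001], [0.001, 1.0, 0.003], [-0.001, 0.003, -1.0]]
wrist_force: [-5.5, 10.0, 1.6]
width: 0.129
grip_force: 39.5
```

Run:
```python
from h import *
t=snap('top','t16.png');s=snap('side','s16.png')
f=t['frame'];h=cv2.cvtColor(f,cv2.COLOR_RGB2HSV);m=((h[...,1]<70)).astype(np.uint8);k=np.zeros_like(m);k[178:232,414:490]=m[178:232,414:490]
print([(cv2.boundingRect(c),cv2.contourArea(c)) for c in conts(k,40)])
a=cv2.resize(f[150:260,200:520,::-1],(800,275),interpolation=cv2.INTER_CUBIC)
b=cv2.resize(s['frame'][180:400,260:460,::-1],(300,325),interpolation=cv2.INTER_CUBIC);b=cv2.copyMakeBorder(b,0,0,0,500,cv2.BORDER_CONSTANT)
cv2.imwrite('pics/c16.png',np.vstack([a,b]))
```

```text
[((439, 198, 29, 28), 595.5), ((446, 205, 15, 15), 137.0)]
```

View pics/c16.png

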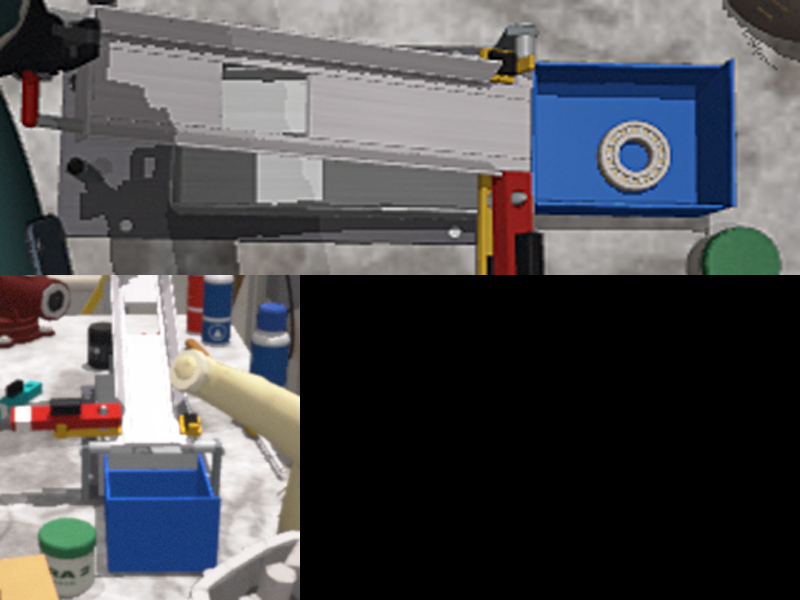

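The bearing lies flat in the bin (crop (635,155)). The gate bar is on its pin, open (crop (515,220)), and the tray is empty. Now I'll lower the tray gently.

arm_command([
  {"dx": 0, "dy": 0.019, "dz": -0.034, "wx": 0, "wy": 0, "wz": 0, "claw": -1},
  {"dx": 0, "dy": 0.038, "dz": -0.068, "wx": 0, "wy": 0, "wz": 0, "claw": -1},
  {"dx": 0, "dy": 0.055, "dz": -0.102, "wx": 0, "wy": 0, "wz": 0, "claw": -1},
  {"dx": 0, "dy": 0.072, "dz": -0.137, "wx": 0, "wy": 0, "wz": 0, "claw": -1},
  {"dx": 0, "dy": 0.088, "dz": -0.173, "wx": 0, "wy": 0, "wz": 0, "claw": -1},
  {"dx": 0, "dy": 0.103, "dz": -0.209, "wx": 0, "wy": 0, "wz": 0, "claw": -1},
  {"dx": 0, "dy": 0.116, "dz": -0.245, "wx": 0, "wy": 0, "wz": 0, "claw": -1},
  {"dx": 0, "dy": 0.129, "dz": -0.282, "wx": 0, "wy": 0, "wz": 0, "claw": -1},
])

```text
clock: 37.35
tcp_pos: [0.6158, 0.2492, 0.2233]
orientation: [[-1.0, 0.001, 0.001], [0.001, 1.0, 0.003], [-0.001, 0.003, -1.0]]
wrist_force: [-3.1, 10.0, 0.6]
width: 0.136
grip_force: 40.3
```

arm_command([
  {"dx": 0, "dy": 0.013, "dz": -0.037, "wx": 0, "wy": 0, "wz": 0, "claw": -1},
  {"dx": 0, "dy": 0.026, "dz": -0.074, "wx": 0, "wy": 0, "wz": 0, "claw": -1},
  {"dx": 0, "dy": 0.036, "dz": -0.112, "wx": 0, "wy": 0, "wz": 0, "claw": -1},
  {"dx": 0, "dy": 0.045, "dz": -0.15, "wx": 0, "wy": 0, "wz": 0, "claw": -1},
  {"dx": 0, "dy": 0.054, "dz": -0.188, "wx": 0, "wy": 0, "wz": 0, "claw": -1},
  {"dx": 0, "dy": 0.062, "dz": -0.226, "wx": 0, "wy": 0, "wz": 0, "claw": -1},
  {"dx": 0, "dy": 0.068, "dz": -0.265, "wx": 0, "wy": 0, "wz": 0, "claw": -1},
  {"dx": 0, "dy": 0.074, "dz": -0.303, "wx": 0, "wy": 0, "wz": 0, "claw": -1},
])

```text
clock: 38.15
tcp_pos: [0.616, 0.2708, 0.1319]
orientation: [[-1.0, 0.001, 0.0], [0.001, 1.0, 0.001], [-0.0, 0.001, -1.0]]
wrist_force: [-1.8, 5.6, -0.9]
width: 0.134
grip_force: 41.1
```

arm_command([
  {"dx": 0, "dy": 0.004, "dz": -0.03, "wx": 0, "wy": 0, "wz": 0, "claw": -1},
  {"dx": 0, "dy": 0.008, "dz": -0.055, "wx": 0, "wy": 0, "wz": 0, "claw": -1},
  {"dx": 0, "dy": 0.009, "dz": -0.065, "wx": 0, "wy": 0, "wz": 0, "claw": -1},
  {"dx": 0, "dy": 0.009, "dz": -0.07, "wx": 0, "wy": 0, "wz": 0, "claw": -1},
  {"dx": 0, "dy": 0.009, "dz": -0.07, "wx": 0, "wy": 0, "wz": 0, "claw": -1},
  {"dx": 0, "dy": 0.009, "dz": -0.07, "wx": 0, "wy": 0, "wz": 0, "claw": -0.3},
  {"dx": 0, "dy": 0.009, "dz": -0.07, "wx": 0, "wy": 0, "wz": 0, "claw": -0.3},
  {"dx": 0, "dy": 0.009, "dz": -0.07, "wx": 0, "wy": 0, "wz": 0, "claw": -0.3},
])

```text
clock: 38.95
tcp_pos: [0.6166, 0.2725, 0.1109]
orientation: [[-1.0, 0.002, 0.001], [0.002, 1.0, -0.0], [-0.001, -0.0, -1.0]]
wrist_force: [0.2, -0.0, 0.3]
width: 0.353
grip_force: 0.0
```

arm_command([
  {"dx": 0, "dy": 0, "dz": 0, "wx": 0, "wy": 0, "wz": 0, "claw": -0.3},
  {"dx": 0, "dy": 0, "dz": 0.05, "wx": 0, "wy": 0, "wz": 0, "claw": -0.3},
  {"dx": 0, "dy": 0, "dz": 0.15, "wx": 0, "wy": 0, "wz": 0, "claw": -0.3},
  {"dx": 0, "dy": 0, "dz": 0.3, "wx": 0, "wy": 0, "wz": 0, "claw": -0.3},
  {"dx": 0, "dy": 0, "dz": 0.45, "wx": 0, "wy": 0, "wz": 0, "claw": -0.3},
  {"dx": 0, "dy": 0, "dz": 0.5, "wx": 0, "wy": 0, "wz": 0, "claw": -0.3},
  {"dx": 0, "dy": 0, "dz": 0.5, "wx": 0, "wy": 0, "wz": 0, "claw": -0.3},
  {"dx": 0, "dy": 0, "dz": 0.5, "wx": 0, "wy": 0, "wz": 0, "claw": -0.3},
])

```text
clock: 39.75
tcp_pos: [0.6162, 0.2726, 0.2598]
orientation: [[-1.0, 0.002, -0.0], [0.002, 1.0, -0.0], [0.0, -0.0, -1.0]]
wrist_force: [-0.6, 0.4, -0.7]
width: 0.347
grip_force: 0.0
```

Run:
```python
from h import *
np.set_printoptions(precision=4,suppress=True)
t=snap('top','t17.png');s=snap('wrist','w17.png');np.save('w17.npy',s,allow_pickle=True);st=manip.sense();print(st['tcp_pos'],st['wrist_force'],st['clock'])
f=t['frame'];h=cv2.cvtColor(f,cv2.COLOR_RGB2HSV)
m=redm(f);k=np.zeros_like(m);k[150:310,370:420]=m[150:310,370:420];k[160:240,195:222]=m[160:240,195:222]
for c in conts(k,20): r=cv2.minAreaRect(c);print(np.round(r[0],1),cv2.boundingRect(c))
m=((h[...,1]<70)).astype(np.uint8);k=np.zeros_like(m);k[178:232,414:490]=m[178:232,414:490];print('bin',[cv2.boundingRect(c) for c in conts(k,40)])
for n,hc,w in (('green',65,(470,235,520,275)),):
    mm=((abs(h[...,0].astype(int)-hc)<15)&(h[...,1]>120)).astype(np.uint8);k=np.zeros_like(mm);k[w[1]:w[3],w[0]:w[2]]=mm[w[1]:w[3],w[0]:w[2]];print(n,[cv2.boundingRect(c) for c in conts(k,40)])
# plug seen through slot? differ slot region from t9 / wrist
a=cv2.imread('pics/t9.png');d=cv2.absdiff(a,f[...,::-1].copy()).max(2);print('slot diff',(d[190:215,275:320]>40).sum())
```

```text
[0.6158 0.2725 0.259 ] [ 0.0361  0.0434 -0.365 ] 39.85
[398.5 287. ] (392, 286, 14, 3)
[397.4 247. ] (390, 219, 15, 57)
[396.8 229.8] (393, 226, 9, 9)
[205.  197.4] (202, 180, 7, 36)
bin [(433, 207, 29, 24), (440, 214, 15, 14)]
green [(481, 241, 30, 29)]
slot diff 0
```

arm_command([
  {"dx": 0, "dy": 0, "dz": 0.05, "wx": 0, "wy": 0, "wz": 0, "claw": -0.3},
  {"dx": 0, "dy": 0, "dz": 0.1, "wx": 0, "wy": 0, "wz": 0, "claw": -0.3},
  {"dx": 0, "dy": 0, "dz": 0.1, "wx": 0, "wy": 0, "wz": 0, "claw": -0.3},
  {"dx": 0, "dy": 0, "dz": 0.1, "wx": 0, "wy": 0, "wz": 0, "claw": -0.3},
  {"dx": 0, "dy": 0, "dz": 0.1, "wx": 0, "wy": 0, "wz": 0, "claw": -0.3},
  {"dx": 0, "dy": 0, "dz": 0.1, "wx": 0, "wy": 0, "wz": 0, "claw": -0.3},
  {"dx": 0, "dy": 0, "dz": 0.1, "wx": 0, "wy": 0, "wz": 0, "claw": -0.3},
  {"dx": 0, "dy": 0, "dz": 0.1, "wx": 0, "wy": 0, "wz": 0, "claw": -0.3},
])

```text
clock: 40.65
tcp_pos: [0.6161, 0.2727, 0.2902]
orientation: [[-1.0, 0.002, -0.0], [0.002, 1.0, -0.0], [0.0, -0.0, -1.0]]
wrist_force: [-0.2, -0.7, 0.0]
width: 0.35
grip_force: 0.0
```

Run:
```python
from h import *
t=snap('top','t18.png');f=t['frame'];h=cv2.cvtColor(f,cv2.COLOR_RGB2HSV)
m=((h[...,1]<70)).astype(np.uint8);k=np.zeros_like(m);k[178:236,414:490]=m[178:236,414:490];print('bin',[(cv2.boundingRect(c)) for c in conts(k,40)])
m=redm(f);k=np.zeros_like(m);k[160:240,195:222]=m[160:240,195:222];print([cv2.boundingRect(c) for c in conts(k,20)])
print(manip.hand_in())
```

```text
bin [(433, 207, 29, 24), (440, 214, 15, 14)]
[(202, 176, 7, 40)]
the job is handed in; nothing more can be done
None
```

The job is handed in at about 41 s on the robot clock: the one plug dropped through the slot (I didn't see it in the pan itself), the one bearing lies in the blue bin, the gate bar is turned and back on its pin, and the tray is down again.

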